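# Caliper check of a sanded door stile

## Task

Check the width of the freshly sanded grooved stile in the caliper on the sloping stand: lay it groove up, flat on the board between the jaws, one end down on the caliper's beam and its side against the fixed jaw; keep hold of it until it lies there, do not drop it. Then slide the moving jaw along the beam until it touches the stile, without forcing it or racking the jaw out of square, let go and leave it closed on the stile for reading. Leave the other things on the bench where they are.

Things in the scene. Friction and masses are not known exactly. Their poses are not given: they have to be found in the camera images.
- rest: Sloping plywood board of the caliper stand, 200 mm (x) x 330 mm (y) x 15 mm thick, fixed, sloping 30 degrees. Origin: centre of its upper surface, 75 mm above the bench. x points up the slope, y along the caliper's beam towards the fixed jaw, z square out of the board. A stile rightly laid has its centre at x 12, y 87, z 20 mm in this frame, its length along x.
- beam_edge (a point): Point on the upper edge of the caliper's steel beam, where the stile's end rests; axes as rest, in which it lies at x -63, y 87, z 15 mm. The beam is 24 mm wide and 10 mm thick, its top 20 mm above the board, and runs along y from -160 to 140 mm at x -87 to -63 mm.
- fixed_face (a point): Point on the fixed jaw's measuring face; axes as rest, in which it lies at x -33, y 110, z 15 mm. The face looks to -y. The jaw is a steel bar 18 mm wide behind its face, reaching up the slope from the beam to x -3 mm, its top 22 mm above the board.
- slide (a joint): Opening of the caliper in m: the gap between the faces of the fixed and the moving jaw (0 closed, 0.160 fully open). At the start it is 0.085 to 0.130. Closing moves the slider along +y of rest. It slides with about 4 N of drag and stays where it is left.
- jaw: Slider and moving jaw, one steel piece: carriage 44 x 76 x 18 mm on the beam, top 27 mm above the board; at its +y end a jaw 16 mm wide reaches to 72 mm up the slope from the beam's centre line, top 22 mm above the board. Origin: on the board under the carriage's middle, 38 mm behind the jaw's face. Axes as rest when square; sprung square, racks about z some 16 degrees per N m.
- thumb_grip (a point): Centre of the black ribbed thumb grip standing on the slider: a block 30 mm (x, up the slope) x 26 mm (y, along the beam) x 25 mm high (27 to 52 mm above the board); this point is 39.5 mm above the board. Axes as jaw.
- jaw_face (a point): Point on the moving jaw's measuring face, 42 mm up the slope from the beam's centre line, 15 mm above the board. The face looks along +y of jaw.
- stile_mid (a point): Centre of the grooved oak stile: 150 mm long (x) x 46 mm wide (y) x 40 mm high (z), 0.13 to 0.27 kg, a groove 12 mm wide and 12 mm deep along the middle of its top, ends alike. It starts lying groove up on the bench, this point 20 mm above it, in one of three places shared with the sanding block and the panel offcut.
- sanding_block: Bystander: cork sanding block 115 x 64 x 28 mm lying on the bench, origin at the centre of its underside.
- panel_offcut: Bystander: flat pale panel offcut 150 x 85 x 16 mm lying on the bench, origin at the centre of its underside.
- sander: Bystander: disc sander standing on its 125 mm pad, 138 mm tall with a black dust stub along its x reaching 120 mm from its axis; origin at the centre of its underside.
- squeeze_bottle: Bystander: white bottle 64 mm across, 190 mm tall, standing; origin at the centre of its underside.
There are look-alikes about, which are no part of the job. What is shaped like the part that bears stile_mid but green or white is not meant.

How it is judged:
On the way, in this order (a step that is already met when the one before it is completed fails the run):
1. the stile is laid flat on the sloping board between the jaws, down to the beam, while still held (angle between the z axis of stile_mid and the z axis of rest, either way round below 0.15 rad and angle between the x axis of stile_mid and the x axis of rest, either way round below 0.15 rad and z of stile_mid in the frame of rest between 0.014 and 0.028 m and x of stile_mid in the frame of rest between 0.004 and 0.024 m and y of stile_mid in the frame of rest between 0.06 and 0.091 m and contact force between the fingers and stile above 0.5 N), for 0.1 s.
2. the moving jaw is closed until it touches the stile (value of joint slide below 0.0485 m and (contact force between jaw and stile above 0.2 N or value of joint slide below 0.047 m)), for 0.05 s.
At the end, for the whole second after the job is handed in: The stile lies flat on the board (within 3 degrees), square (within about 2.3 degrees), its end down on the beam (within 5 mm) and its side on the fixed jaw (within 2.5 mm); the opening reads the stile's 46 mm within about 2 mm, the jaw is square within about 1.7 degrees, and all is at rest (value of joint slide between 0.044 and 0.0482 m and y of stile_mid in the frame of rest between 0.0845 and 0.0895 m and x of stile_mid in the frame of rest between 0.008 and 0.017 m and z of stile_mid in the frame of rest between 0.017 and 0.0235 m and angle between the z axis of stile_mid and the z axis of rest, either way round below 0.05 rad and angle between the x axis of stile_mid and the x axis of rest, either way round below 0.04 rad and angle between the y axis of jaw and the y axis of rest, either way round below 0.03 rad and linear speed of stile below 0.01 m/s and velocity of joint slide between -0.003 and 0.003 m/s); the robot touches nothing.
It fails at once if the moving jaw is racked more than 3.5 degrees out of square (angle between the y axis of jaw and the y axis of rest, either way round above 0.061 rad).
It fails at once if the jaw squeezes the stile with more than 30 N (contact force between jaw and stile above 30 N).
It fails at once if the sanding block, panel offcut, sander or bottle is moved more than 25 mm (distance of any of sanding_block, panel_offcut, sander, squeeze_bottle from where it was at the start of the episode above 0.025 m).
It also fails if it takes over 45 s, if anything falls off the work surface, if the arm or the gripper's body presses on something with over 40 N, if the wrist force passes 120 N, or if a joint passes its speed limit or range.

## Robot

A 6-joint arm with a two-finger parallel gripper is mounted at the origin on the work surface. World frame = base frame: x ahead of the robot, y to its left, z up, the work surface at z = 0. Lengths are in m, angles in rad, forces in N, time in s.
With the tool pointing down it reaches from about 0.4 to 0.925 m from the base axis. Payload 3.4 kg.
Tool frame: the origin (TCP) lies between the finger pads; the fingertips stand 22 mm ahead of it and the grasp point (between the pads) lies 3 mm ahead of it; z points along the fingers, y is the direction in which the jaws open and shut (so a half turn about z gives the same grasp; the last joint's range is limited). The gripper opens to 85 mm and grips with 20 to 120 N. Pads are 22 mm wide; open, the fingers measure 114 mm over their backs; the gripper's body (76 mm by 85 mm) begins 54 mm behind the grasp point. The pads swing forward as they close: fully open they stand 13 mm farther back than shut.
Start: joints at [-1.183, 0.307, 1.506, -0, 1.328, -0.073], TCP at [0.256, -0.515, 0.253] pointing down, gripper open.
Joint ranges: [-3.12, 3.12], [-1.05, 2.28], [0.14, 2.33], [-1.42, 4.57], [0.1, 2.73], [-2.68, 2.68]. Speed limits (rad/s): [2.57, 2.57, 3.14, 3.14, 3.14, 3.14].

## Interface

Orientations are given as [roll, pitch, yaw] about the fixed x, y, z axes, in that order (R = Rz(yaw) Ry(pitch) Rx(roll)).
In Python, from workcell import * gives the robot as it stands.
- The arm moves only by the shell command python3 -m creep 'ROWS' [OPENING]. ROWS is JSON, a list of rows, each an object of numbers: "tx", "ty", "tz": the shift along the tool's x, y, z in m; "wx", "wy", "wz": the turn, a rotation vector about the tool's x, y, z in rad. A call has 1 to 12 rows; each row shifts and turns the commanded pose from where the row before left it, along the tool's axes as they then stand; what a row does not reach is not made up. A row lasts 1/8 s, in which the tool goes at most 62.5 mm and 10.7 degrees, less where a joint would pass 70% of its speed; a pose out of reach is approached as far as the arm can. A call with a gripper value outside its range is refused whole. OPENING is the finger opening in m, from 0 to 0.0854, set as the call begins (- or left out, the last holds). The fingers move at their own pace and stop on an object; the grip force is fixed at half the most. Time passes only in rows, so rows that do not move let the fingers close. It gives the time, the measured TCP pose, the force and the opening at its end, in the units of the state.
- read_state(): the state, without advancing time (a new reading comes with each control period).
- snapshot(name): name is "side" or "top" or "wrist"; returns a dict with "color" (480x640x3 uint8, red, green, blue), "depth" (480x640 float32, m along the optical axis (not along the pixel's ray), 0 where there is no reading), "intrinsics" (3x3 intrinsics, pixels), "R" (3x3) and "t" (3): a world point X has camera coordinates R X + t; the wrist camera has in their place "hand_eye" (4x4, takes a point from camera to tool coordinates, whose origin is the TCP and whose axes are the flange's). Camera axes: x right, y down, z forward; pixel columns grow to the right and rows downward; lengths in m; the calibration is good to about 2 mm. A picture is of the moment at which its call begins: read the wrist's pose just before it.
- hand_in(): hands the job in, once; it reports no verdict.
The state is a dict: "clock": time; "joints": joint angles; "joint_vel": joint speeds; "tau": joint torques, N m; "eef_pos": TCP position; "eef_rot": TCP orientation; "wrist_force": force on the tool from outside, world axes, zero at the start; "torque": the same for the moment, N m; "opening": finger opening in m.
Only numpy, scipy, OpenCV 4.12 (cv2) and the standard library are available. Lean on these libraries where they do the work, as an engineer would, in place of code of your own. Each camera call takes 0.05 s, during which the arm holds its last target.

## Working session

There is one attempt and no reset: what is moved stays moved. The work goes in short steps, Python scripts to look and compute and a shell command to move; the robot and the scene stay as the last step left them, time stands still between calls to the robot, and variables do not carry over. Pictures are saved under pics/ and viewed, and the job is handed in when it is done.

```bash
ls; mkdir -p pics; python3 - <<'E'
from workcell import *
import cv2
s=read_state();print(s)
for n in ["side","top","wrist"]:
    d=snapshot(n);cv2.imwrite(f"pics/{n}0.png",d["color"][...,::-1])
    print(n,d["intrinsics"],d.get("R"),d.get("t"),d.get("hand_eye"))
    import numpy as np
    np.savez(f"{n}0.npz",**{k:v for k,v in d.items()})
E
```

```text
pics
{'clock': 0.0, 'joints': array([-1.18250378e+00,  3.07557328e-01,  1.50767075e+00, -2.92956291e-05,
        1.32838945e+00, -7.35665239e-02]), 'joint_vel': array([ 1.13735680e-03, -1.60027902e-03, -1.05572735e-05, -6.50629824e-04,
        6.06028035e-04,  2.89567039e-03]), 'tau': array([-7.09343603e-04, -4.57550347e+01, -2.51916486e+01, -3.39030494e-04,
        1.31968036e-02, -1.08845813e-05]), 'eef_pos': array([ 0.25591574, -0.51418401,  0.25239096]), 'eef_rot': array([-3.13957117e+00, -1.20480492e-04,  4.61866013e-01]), 'wrist_force': array([-0.9827456 ,  0.41959162,  0.29106154]), 'torque': array([-0.06416493,  0.01115873, -0.00209748]), 'opening': 0.0852184523938497}
side [[617.2438118    0.         315.16700075]
 [  0.         617.2438118  237.4761459 ]
 [  0.           0.           1.        ]] [[-0.88807415 -0.45946108  0.01482629]
 [-0.26318822  0.48173378 -0.83586155]
 [ 0.37690353 -0.74620914 -0.54874006]] [0.48118037 0.1931602  1.30494344] None
top [[623.78176045   0.         324.15521598]
 [  0.         623.78176045 246.14445218]
 [  0.           0.           1.        ]] [[-0.01175755 -0.99967655 -0.02255102]
 [-0.99864342  0.01288349 -0.05045124]
 [ 0.05072545  0.02192724 -0.99847189]] [0.05370595 0.52551705 1.35969163] None
wrist [[422.04166615   0.         321.60740611]
 [  0.         422.04166615 233.09722898]
 [  0.           0.           1.        ]] None None [[-1.22933802e-05 -9.60786946e-01 -2.77287656e-01  7.23188012e-02]
 [ 9.99999998e-01 -2.71267253e-05  4.96582633e-05  1.03319963e-03]
 [-5.52329172e-05 -2.77287655e-01  9.60786945e-01 -1.20803111e-01]
 [ 0.00000000e+00  0.00000000e+00  0.00000000e+00  1.00000000e+00]]
```

View pics/top0.png

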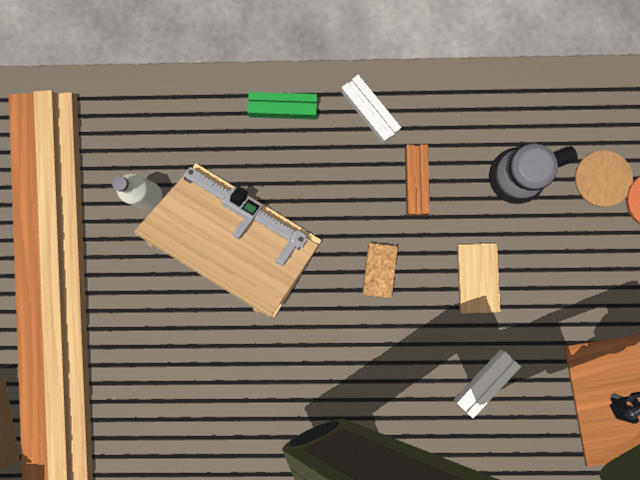

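View pics/side0.png

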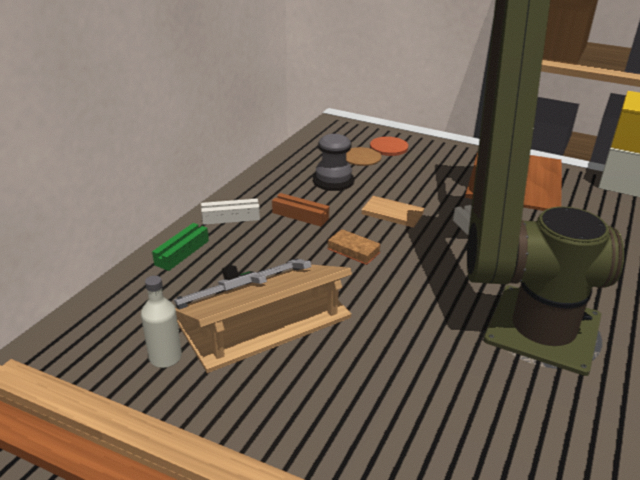

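View pics/wrist0.png

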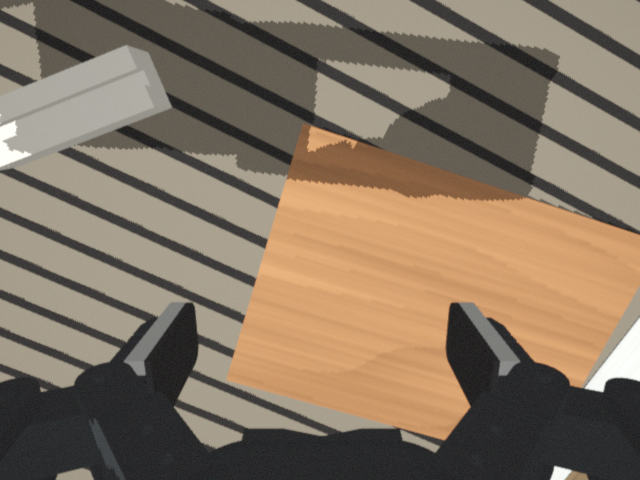

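```bash
cat > h.py <<'E'
import numpy as np,cv2
def load(n): return dict(np.load(n,allow_pickle=True))
def depthpt(d,u,v):
    K=d["intrinsics"];z=d["depth"][v,u]
    c=np.stack([(u-K[0,2])/K[0,0]*z,(v-K[1,2])/K[1,1]*z,z],-1)
    return (c-d["t"])@d["R"]
def ray(d,u,v):
    K=d["intrinsics"];c=np.stack([(u-K[0,2])/K[0,0],(v-K[1,2])/K[1,1],np.ones_like(u,float)],-1)
    return -d["R"].T@d["t"], c@d["R"]
def onplane(d,u,v,n,c):  # n.X=c
    o,r=ray(d,np.asarray(u,float),np.asarray(v,float)); return o+r*(((c-o@n)/(r@n))[...,None])
E
python3 - <<'E'
from h import *
d=load("top0.npz");im=d["color"][...,::-1].copy()
hsv=cv2.cvtColor(im,cv2.COLOR_BGR2HSV)
print(hsv[180,[410,417,425]])
a=cv2.resize(im[70:320,110:450],None,fx=2.3,fy=2.3,interpolation=cv2.INTER_CUBIC);cv2.imwrite("pics/crop1.png",a)
a=cv2.resize(im[130:230,380:450],None,fx=6,fy=6,interpolation=cv2.INTER_CUBIC);cv2.imwrite("pics/crop2.png",a)
# stile points
v,u=np.mgrid[130:230,390:450];P=depthpt(d,u,v)
m=(P[...,2]>0.030)&(P[...,2]<.05)
q=P[m];print("stile",len(q),q.mean(0),q[:,2].min(),q[:,2].max())
m8=m.astype(np.uint8);cs,_=cv2.findContours(m8,0,1);c=max(cs,key=cv2.contourArea);r=cv2.minAreaRect(c);b=cv2.boxPoints(r)+[390,130];print(r,b)
W=onplane(d,b[:,0],b[:,1],np.array([0,0,1.]),.04);print(W,W.mean(0),np.linalg.norm(W[1]-W[0]),np.linalg.norm(W[2]-W[1]))
# board plane
pts=np.array([[200,225],[180,235],[220,255],[250,275],[270,290],[290,265],[240,260]])
B=depthpt(d,pts[:,0],pts[:,1]);print(B)
mm=B.mean(0);n=np.linalg.svd(B-mm)[2][2];print(n*np.sign(n[2]),np.arccos(abs(n[2]))*57.3)
E
```

```text
[[ 12 155 205]
 [ 12 155 203]
 [ 13 157 197]]
stile 1306 [ 0.66879769 -0.15686667  0.03979849] 0.030016152179383394 0.04956228297376407
((27.719188690185547, 49.425132751464844), (69.33008575439453, 22.063800811767578), 88.66777801513672) [[405.88432217 145.02594376]
 [427.94216156 144.51297379]
 [429.55405426 213.82432556]
 [407.49621582 214.33729553]]
[[ 0.74235626 -0.13343459  0.04      ]
 [ 0.74268763 -0.18117905  0.04      ]
 [ 0.59169135 -0.18160549  0.04      ]
 [ 0.59124759 -0.13413208  0.04      ]] [ 0.66699571 -0.1575878   0.04      ] 0.047745615632467736 0.15099687829230088
[[0.57042857 0.30617057 0.08428546]
 [0.54845464 0.34323191 0.10473198]
 [0.50619209 0.26118706 0.1000071 ]
 [0.46408233 0.19879673 0.10247129]
 [0.43282045 0.15747901 0.10472704]
 [0.48442732 0.11882193 0.0668838 ]
 [0.4954521  0.22036529 0.09581122]]
[ 0.42190902 -0.26665805  0.86653694] 29.94353618657877
```

View pics/crop1.png

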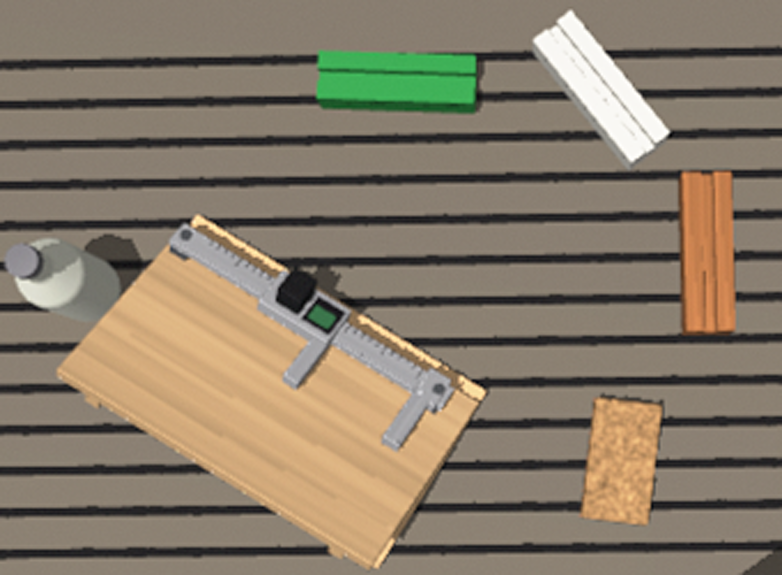

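View pics/crop2.png

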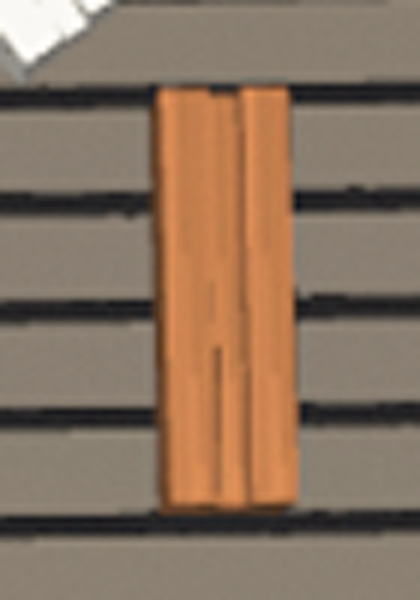

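```bash
python3 - <<'E'
from h import *
d=load("top0.npz");im=d["color"][...,::-1].copy()
v,u=np.mgrid[0:480,0:640];P=depthpt(d,u,v)
pts=np.array([[200,225],[180,235],[220,255],[250,275],[270,290],[290,265],[240,260]])
B=P[pts[:,1],pts[:,0]]
n=np.array([.4219,-.2667,.8665]);c=B.mean(0)
roi=(u>125)&(u<330)&(v>155)&(v<325)
for it in range(4):
    m=roi&(abs((P-c)@n)<.003)
    q=P[m];c=q.mean(0);n=np.linalg.svd(q-c,full_matrices=False)[2][2];n*=np.sign(n[2])
print(m.sum(),n,np.degrees(np.arccos(n[2])))
x=np.array([-n[0],-n[1],0]);x/=np.linalg.norm(x);x=x*n[2]+np.array([0,0,np.hypot(n[0],n[1])]);y=np.cross(n,x)
print(x,y)
# board region incl. caliper: use mask within plane coords
m2=roi&((P-c)@n>-.004)&((P-c)@n<.06)
k,l,st,_=cv2.connectedComponentsWithStats(m2.astype(np.uint8));i=1+np.argmax(st[1:,4]);mb=(l==i)&m
w=(P[mb]-c);xy=np.c_[w@x,w@y]
r=cv2.minAreaRect(xy.astype(np.float32));print("rect in plane",r)
for p in (0.2,1,99,99.8): print(p,np.percentile(xy,p,axis=0))
cv2.imwrite("pics/mask.png",cv2.resize((mb*255).astype(np.uint8)[150:330,110:340],None,fx=3,fy=3))
np.savez("rest.npz",n=n,c=c,x=x,y=y)
E
```

```text
9445 [ 0.42079473 -0.26592354  0.86730414] 29.853141595468013
[-0.73317136  0.46333166  0.4977786 ] [-5.34220515e-01 -8.45345161e-01  2.77555756e-17]
rect in plane ((-0.014593258500099182, -0.0011571496725082397), (0.2191966474056244, 0.3303912580013275), 0.20725269615650177)
0.2 [-0.10589518 -0.16504917]
1 [-0.08889764 -0.16228748]
99 [0.09236698 0.16124452]
99.8 [0.09375541 0.16336826]
```

View pics/mask.png

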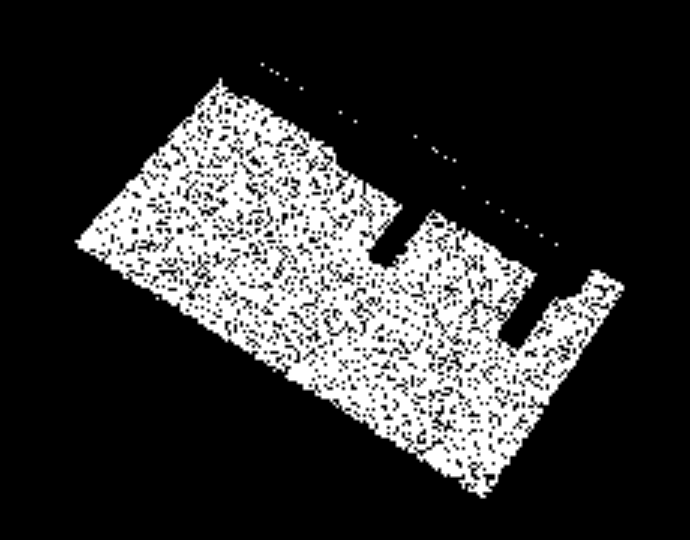

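```bash
python3 - <<'E'
from h import *
d=load("top0.npz");im=d["color"][...,::-1].copy()
r=np.load("rest.npz");c=r["c"]; 
a=np.arctan2(-r["y"][0],-r["y"][1]);print("yaw-ish",np.degrees(a))
s,co=.5,np.cos(np.pi/6)
y=np.array([-np.sin(a),-np.cos(a),0]);x=np.array([-np.cos(a)*co,np.sin(a)*co,s]);n=np.cross(x,y)
O=c-.0063*r["x"]-.0008*r["y"];print(O)
O=O+ (0.075-O[2])/n[2]*n; print(O,n)
# rectify view in plane z=22 (jaw tops): 1px=.5mm
def rect(h,name):
    X=np.arange(-.11,.11,.0005);Y=np.arange(-.18,.18,.0005)
    gx,gy=np.meshgrid(X,Y,indexing="ij")
    W=O+gx[...,None]*x+gy[...,None]*y+h*n
    cam=W@d["R"].T+d["t"];K=d["intrinsics"]
    uu=cam[...,0]/cam[...,2]*K[0,0]+K[0,2];vv=cam[...,1]/cam[...,2]*K[1,1]+K[1,2]
    o=cv2.remap(im,uu.astype(np.float32),vv.astype(np.float32),cv2.INTER_CUBIC)
    return o
o=rect(.022,"")
hsv=cv2.cvtColor(o,cv2.COLOR_BGR2HSV)
g=((hsv[...,1]<45)&(hsv[...,2]>90)).astype(np.uint8)
# columns through jaws at x=-20mm row
for xm in (-40,-30,-20,-10,-6,-2,2):
    row=g[int((xm+110)*2)];ys=np.flatnonzero(np.diff(row.astype(int)));print(xm,(ys*.5-180+.25))
for ym in (108+10,):
    print(np.flatnonzero(np.diff(g[:,int((ym+180)*2)].astype(int)))*.5-110+.25)
cv2.imwrite("pics/rect22.png",o)
np.savez("rest2.npz",O=O,x=x,y=y,n=n)
h0=rect(0,"");cv2.imwrite("pics/rect0.png",h0)
E
```

```text
yaw-ish 32.29106412142264
[0.54228235 0.24605598 0.07694404]
[0.54133354 0.24665558 0.075     ] [ 0.42267258 -0.26711026  0.8660254 ]
-40 [-177.25 -176.75 -176.25 -175.75 -174.75 -174.25 -171.75 -167.75 -164.25
 -163.75 -160.75    2.75   19.75  109.25  127.25  169.25]
-30 [  2.75  19.25 109.25 127.75 169.75 171.25 172.25 174.75 177.75]
-20 [  2.75  19.25 109.25 127.25 169.75 173.75]
-10 [  2.25  19.75 108.75 127.25 174.25 177.75 178.75]
-6 [  2.25  19.75 108.75 127.25 170.75 172.25 174.25]
-2 [-173.25    4.25   19.75  110.25  127.25  170.75  174.25  174.75]
2 [-168.75  171.25  173.75  175.25]
[-109.75 -107.75  -94.75    0.25]
```

View pics/rect22.png

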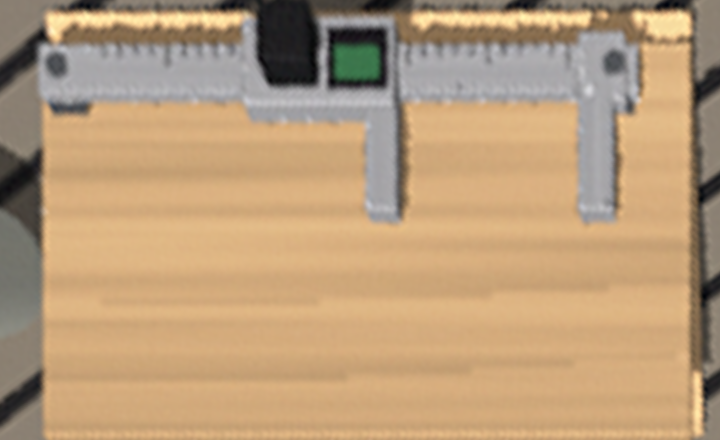

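View pics/rect0.png

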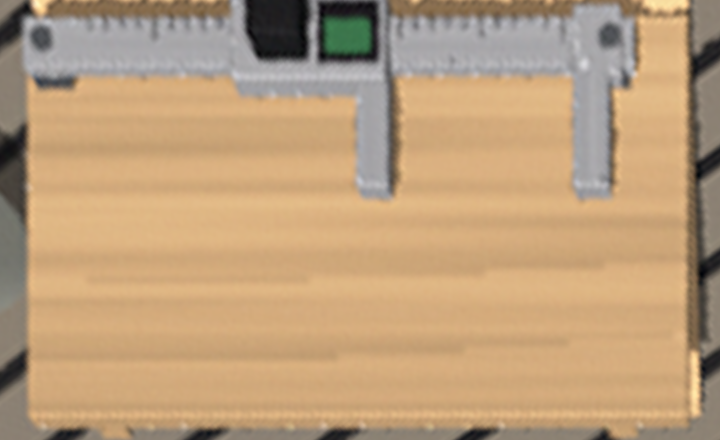

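```bash
python3 - <<'E'
from h import *
r=dict(np.load("rest2.npz"));O,x,y,n=r["O"],r["x"],r["y"],r["n"]
xh=np.array([x[0],x[1],0]);xh/=np.linalg.norm(xh)
O=O-.0029*xh-.0009*y;print(O)
np.savez("rest3.npz",O=O,x=x,y=y,n=n)
pts=[(.1,-.165,0),(.1,.165,0),(-.1,-.165,0),(-.1,.165,0),(-.003,.110,.022),(-.003,.128,.022),(-.063,.110,.022),(-.087,-.160,.02),(-.063,-.16,.02)]
for nm,(u0,u1,v0,v1) in dict(top=(125,335,155,325),side=(150,370,240,370)).items():
    d=load(nm+"0.npz");im=d["color"][...,::-1];f=3.5
    a=cv2.resize(im[v0:v1,u0:u1],None,fx=f,fy=f,interpolation=cv2.INTER_CUBIC)
    for p in pts:
        W=O+p[0]*x+p[1]*y+p[2]*n;c=d["R"]@W+d["t"];q=d["intrinsics"]@c;q=q[:2]/q[2]
        q=((q+.5-[u0,v0])*f).astype(int);cv2.drawMarker(a,tuple(int(t) for t in q),(255,0,255),cv2.MARKER_CROSS,12,1)
    cv2.imwrite(f"pics/ov_{nm}.png",a)
E
```

```text
[0.54426584 0.24586715 0.075     ]
```

View pics/ov_top.png

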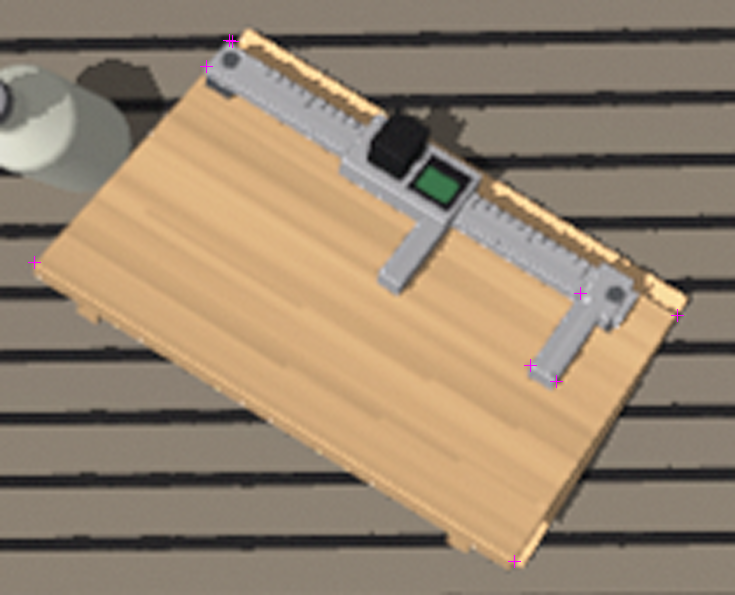

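View pics/ov_side.png

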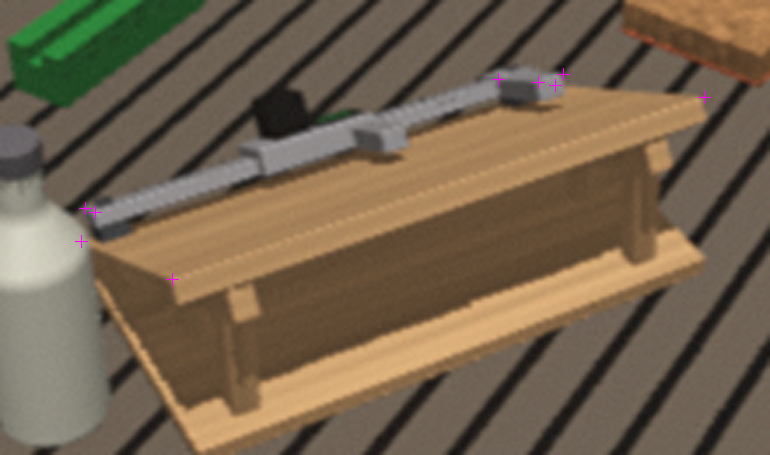

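The top view has four grooved bars: green at (283,105), white at (370,107), shaded white at (488,383), and brown oak at (417,180). Only the brown one is oak-coloured. It measures 151 x 48 mm with its top at z = 0.04, and the crop confirms the groove, so this is the stile. The board slopes 29.9°, with its low side and the beam away from the robot. I'm moving above the stile.

```bash
python3 -m creep '[{"tx":0.050,"ty":-0.015},{"tx":0.050,"ty":-0.015},{"tx":0.050,"ty":-0.015},{"tx":0.050,"ty":-0.015},{"tx":0.050,"ty":-0.015},{"tx":0.050,"ty":-0.015},{"tx":0.050,"ty":-0.015},{"tx":0.050,"ty":-0.015},{"tx":0.050,"ty":-0.015},{"tx":0.050,"ty":-0.015,"wz":0.15},{"wz":0.15},{"wz":0.16}]' 0.0854
cat > w.py <<'E'
import sys
from workcell import *
from h import *
from scipy.spatial.transform import Rotation as Ro
def wrist(name):
    s=read_state();d=snapshot("wrist")
    T=np.eye(4);T[:3,:3]=Ro.from_euler("xyz",s["eef_rot"]).as_matrix();T[:3,3]=s["eef_pos"]
    C=T@d["hand_eye"];d["R"]=C[:3,:3].T;d["t"]=-C[:3,:3].T@C[:3,3]
    cv2.imwrite(f"pics/{name}.png",d["color"][...,::-1]);np.savez(name+".npz",**d);return s,d
E
python3 - <<'E'
from w import *
s,d=wrist("w1");print(s["clock"],s["eef_pos"],s["eef_rot"])
E
```

```text
0.15 [ 0.25598982 -0.5142906   0.25257127] [-3.13991496e+00 -1.35068237e-04  4.61844510e-01]validation failed for argument at $[0]...
```

View pics/w1.png

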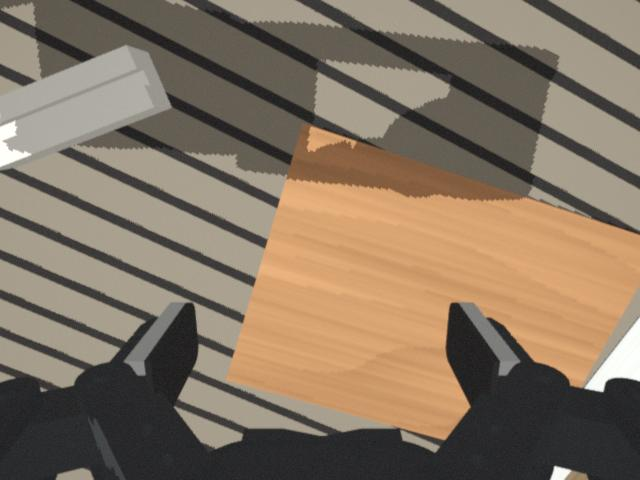

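```bash
python3 -m creep '[{"tx":0.050,"ty":-0.015,"tz":0,"wx":0,"wy":0,"wz":0},{"tx":0.050,"ty":-0.015,"tz":0,"wx":0,"wy":0,"wz":0},{"tx":0.050,"ty":-0.015,"tz":0,"wx":0,"wy":0,"wz":0},{"tx":0.050,"ty":-0.015,"tz":0,"wx":0,"wy":0,"wz":0},{"tx":0.050,"ty":-0.015,"tz":0,"wx":0,"wy":0,"wz":0},{"tx":0.050,"ty":-0.015,"tz":0,"wx":0,"wy":0,"wz":0},{"tx":0.050,"ty":-0.015,"tz":0,"wx":0,"wy":0,"wz":0},{"tx":0.050,"ty":-0.015,"tz":0,"wx":0,"wy":0,"wz":0},{"tx":0.050,"ty":-0.015,"tz":0,"wx":0,"wy":0,"wz":0},{"tx":0.050,"ty":-0.015,"tz":0,"wx":0,"wy":0,"wz":0.15},{"tx":0,"ty":0,"tz":0,"wx":0,"wy":0,"wz":0.15},{"tx":0,"ty":0,"tz":0,"wx":0,"wy":0,"wz":0.16}]'
python3 - <<'E'
from w import *
s,d=wrist("w1");print(s["clock"],s["eef_pos"],s["eef_rot"])
E
```

```text
clock: 1.7
eef_pos: [0.6374, -0.1566, 0.2526]
eef_rot: [-3.141, 0.001, -0.002]
wrist_force: [-0.1, 0.8, -0.0]
opening: 0.0853
1.7 [ 0.63741547 -0.15662576  0.2525609 ] [-3.14137102e+00  1.11368414e-03 -1.51434530e-03]
```

View pics/w1.png

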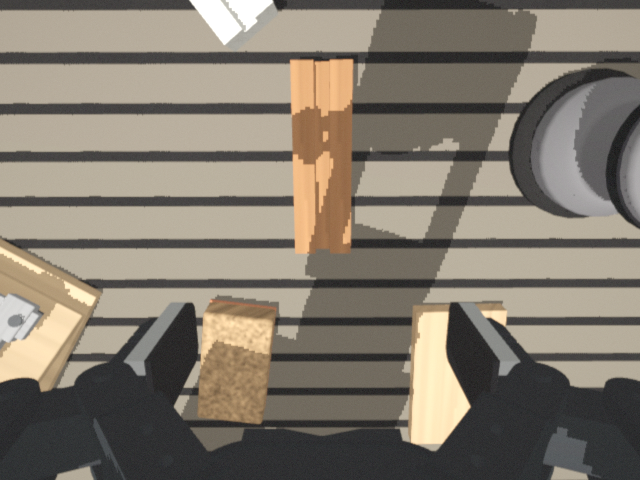

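```bash
python3 - <<'E'
from h import *
d=load("w1.npz");im=d["color"][...,::-1];hsv=cv2.cvtColor(im,cv2.COLOR_BGR2HSV)
m=((hsv[...,0]<17)&(hsv[...,1]>115)).astype(np.uint8);m[:, :270]=0;m[:,380:]=0;m[270:]=0
m=cv2.morphologyEx(m,cv2.MORPH_CLOSE,np.ones((7,7)))
c=max(cv2.findContours(m,0,1)[0],key=cv2.contourArea);r=cv2.minAreaRect(c);b=cv2.boxPoints(r);print(b)
W=onplane(d,b[:,0],b[:,1],np.array([0,0,1.]),.04);print(W,W.mean(0),np.linalg.norm(W[1]-W[0]),np.linalg.norm(W[2]-W[1]))
E
```

```text
[[290. 252.]
 [290.  58.]
 [353.  58.]
 [353. 252.]]
[[ 0.5971744  -0.13022939  0.04      ]
 [ 0.74737358 -0.1335914   0.04      ]
 [ 0.74729941 -0.17982918  0.04      ]
 [ 0.59710624 -0.18271013  0.04      ]] [ 0.67223841 -0.15659002  0.04      ] 0.1502368020186217 0.046237838838360114
```

```bash
python3 -m creep '[{"tx":0.004,"ty":0,"tz":0.040,"wx":0,"wy":0,"wz":0},{"tx":0,"ty":0,"tz":0.050,"wx":0,"wy":0,"wz":0},{"tx":0,"ty":0,"tz":0.050,"wx":0,"wy":0,"wz":0},{"tx":0,"ty":0,"tz":0.040,"wx":0,"wy":0,"wz":0},{"tx":0,"ty":0,"tz":0.030,"wx":0,"wy":0,"wz":0},{"tx":0,"ty":0,"tz":0.011,"wx":0,"wy":0,"wz":0},{"tx":0,"ty":0,"tz":0,"wx":0,"wy":0,"wz":0}]'
python3 -m creep '[{"tx":0,"ty":0,"tz":0,"wx":0,"wy":0,"wz":0},{"tx":0,"ty":0,"tz":0,"wx":0,"wy":0,"wz":0},{"tx":0,"ty":0,"tz":0,"wx":0,"wy":0,"wz":0},{"tx":0,"ty":0,"tz":0,"wx":0,"wy":0,"wz":0},{"tx":0,"ty":0,"tz":0,"wx":0,"wy":0,"wz":0}]' 0.03
```

```text
clock: 2.62
eef_pos: [0.6407, -0.1577, 0.0319]
eef_rot: [-3.141, 0.001, 0.003]
wrist_force: [0.1, -0.1, 0.7]
opening: 0.0853
clock: 3.25
eef_pos: [0.6421, -0.158, 0.0341]
eef_rot: [3.141, -0.003, 0.002]
wrist_force: [-0.8, 0.0, 6.8]
opening: 0.0448
```

```bash
python3 -m creep '[{"tx":0,"ty":0,"tz":-0.020,"wx":0,"wy":0,"wz":0},{"tx":0,"ty":0,"tz":-0.040,"wx":0,"wy":0,"wz":0},{"tx":0,"ty":0,"tz":-0.050,"wx":0,"wy":0,"wz":0},{"tx":0,"ty":0,"tz":-0.050,"wx":0,"wy":0,"wz":0},{"tx":0,"ty":0,"tz":-0.050,"wx":0,"wy":0,"wz":0},{"tx":0,"ty":0,"tz":-0.030,"wx":0,"wy":0,"wz":0},{"tx":0,"ty":0,"tz":0,"wx":0,"wy":0,"wz":0}]'
python3 - <<'E'
from w import *
s,d=wrist("w2");print(s["clock"],s["eef_pos"],s["eef_rot"],s["wrist_force"],s["torque"])
E
```

```text
clock: 4.12
eef_pos: [0.6422, -0.1581, 0.2754]
eef_rot: [3.14, -0.006, 0.002]
wrist_force: [-0.3, -0.0, -2.3]
opening: 0.0453
4.125 [ 0.64220763 -0.15809053  0.27541761] [ 3.13968109e+00 -5.96376715e-03  1.89270566e-03] [-0.32887909 -0.00614997 -2.3127747 ] [-0.02795442  0.10717666 -0.0201933 ]
```

View pics/w2.png

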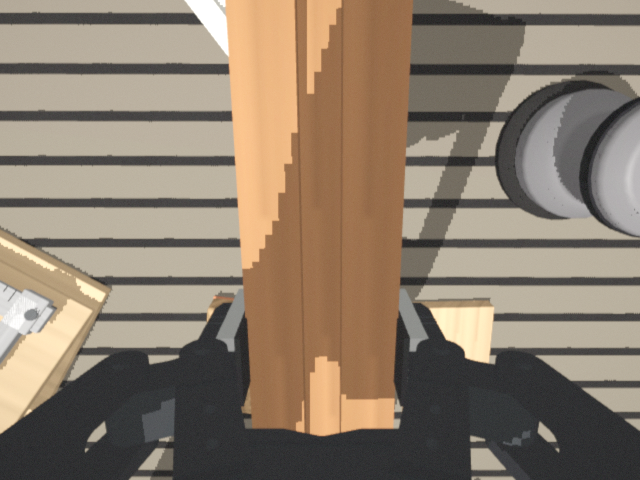

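```bash
python3 - <<'E'
from h import *
d=load("w2.npz")
T=d["hand_eye"];K=d["intrinsics"]
U=np.array([[u,v] for v in range(20,420,8) for u in (270,280,370,380)]);z=d["depth"][U[:,1],U[:,0]]
c=np.c_[(U[:,0]-K[0,2])/K[0,0]*z,(U[:,1]-K[1,2])/K[1,1]*z,z];p=c@T[:3,:3].T+T[:3,3]
A=np.c_[p[:,0],p[:,1],np.ones(len(p))];s,_,_,_=np.linalg.lstsq(A,p[:,2],rcond=None);print(s,np.std(p[:,2]-A@s),p[:,0].min(),p[:,0].max())
E
```

```text
[-0.0128708   0.00427275 -0.00599255] 0.008107902975883968 -0.02056518863576995 0.09429862297956917
```

```bash
cat > plan.py <<'E'
from h import *
from scipy.spatial.transform import Rotation as Ro
from workcell import read_state
r=dict(np.load("rest3.npz"));O,x,y,n=r["O"],r["x"],r["y"],r["n"]
RT=np.c_[-x,y,-n]
def go(px,py,pz):
    s=read_state();R=Ro.from_euler("xyz",s["eef_rot"]).as_matrix();p=s["eef_pos"]
    tgt=O+px*x+py*y+pz*n
    print("clock",s["clock"],"F",s["wrist_force"].round(2),"Frest",(s["wrist_force"]@np.c_[x,y,n]).round(2),"M",s["torque"].round(3),"op",round(s["opening"],4))
    print("now rest mm",((p-O)@np.c_[x,y,n]*1e3).round(2),"tgt world",tgt.round(4),"joints",s["joints"].round(2))
    print("delta tool mm (now axes)",(R.T@(tgt-p)*1e3).round(2),"rotvec tool",Ro.from_matrix(R.T@RT).as_rotvec().round(4))
E
python3 -c "
from plan import *
go(.0495,.080,.134)"
```

```text
clock 4.175 F [-0.23  1.01 -2.58] Frest [-0.66 -0.73 -2.59] M [0.004 0.103 0.028] op 0.0453
now rest mm [-158.6   289.49  319.99] tgt world [0.5219 0.1653 0.2158] joints [-0.31  0.41  1.29 -0.    1.44  1.26]
delta tool mm (now axes) [-118.53 -323.3    56.68] rotvec tool [ 0.1481 -0.5111  0.5524]
```

```bash
python3 -m creep '[{"tx":-0.02,"ty":-0.050,"tz":0,"wx":0,"wy":0,"wz":0},{"tx":-0.02,"ty":-0.050,"tz":0,"wx":0,"wy":0,"wz":0},{"tx":-0.02,"ty":-0.050,"tz":0,"wx":0,"wy":0,"wz":0},{"tx":-0.02,"ty":-0.050,"tz":0,"wx":0,"wy":0,"wz":0},{"tx":-0.02,"ty":-0.050,"tz":0,"wx":0,"wy":0,"wz":0},{"tx":-0.019,"ty":-0.050,"tz":0,"wx":0,"wy":0,"wz":0},{"tx":0,"ty":-0.023,"tz":0,"wx":0.0296,"wy":-0.1022,"wz":0.1105},{"tx":0,"ty":0,"tz":0,"wx":0.0296,"wy":-0.1022,"wz":0.1105},{"tx":0,"ty":0,"tz":0,"wx":0.0296,"wy":-0.1022,"wz":0.1105},{"tx":0,"ty":0,"tz":0,"wx":0.0296,"wy":-0.1022,"wz":0.1105},{"tx":0,"ty":0,"tz":0,"wx":0.0296,"wy":-0.1022,"wz":0.1105},{"tx":0,"ty":0,"tz":0,"wx":0,"wy":0,"wz":0}]'
python3 - <<'E'
from plan import *
go(.0495,.080,.084)
from w import *
s,d=wrist("w3")
for n_ in("top","side"):
    d=snapshot(n_);cv2.imwrite(f"pics/{n_}3.png",d["color"][...,::-1]);np.savez(n_+"3.npz",**d)
E
```

```text
clock: 5.68
eef_pos: [0.5212, 0.1637, 0.2685]
eef_rot: [3.136, 0.53, -0.568]
wrist_force: [-0.3, -0.5, -1.9]
opening: 0.0449
clock 5.675 F [-0.34 -0.54 -1.87] Frest [-0.94  0.64 -1.62] M [-0.201 -0.264  0.023] op 0.0449
now rest mm [ 75.65  81.79 179.72] tgt world [0.5008 0.1787 0.1725] joints [0.04 0.47 1.33 0.3  1.79 2.18]
delta tool mm (now axes) [26.72 -2.18 95.56] rotvec tool [ 0.003   0.006  -0.0038]
```

View pics/w3.png

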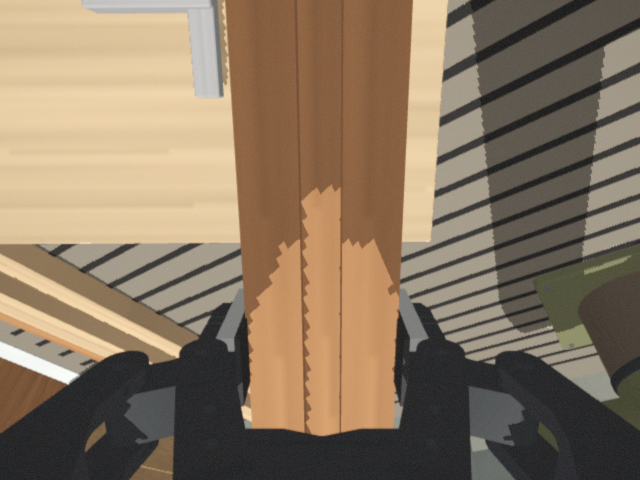

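View pics/side3.png

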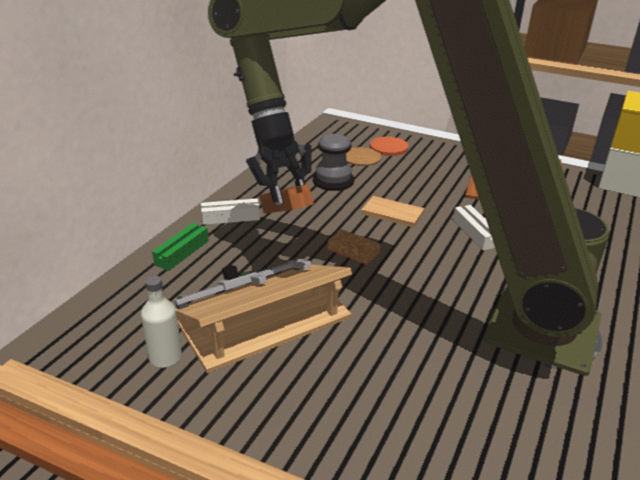

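```bash
python3 - <<'E'
from h import *
d=load("w3.npz");r=dict(np.load("rest3.npz"));O,x,y,n=r["O"],r["x"],r["y"],r["n"]
U=np.array([[20,243],[100,243],[225,242],[430,241],[436,150],[446,10]])
W=onplane(d,U[:,0],U[:,1],n,n@O)-O;print((W@np.c_[x,y,n]*1e3).round(1))
U=np.array([[222,96],[195,96],[219,20],[190,20]])
W=onplane(d,U[:,0],U[:,1],n,n@(O+.022*n))-O;print((W@np.c_[x,y,n]*1e3).round(1))
im=d["color"][...,::-1]
cv2.imwrite("pics/w3c.png",cv2.resize(im[0:260,60:460],None,fx=2,fy=2))
E
```

```text
[[  98.6 -144.3   -0. ]
 [  98.9  -84.5    0. ]
 [  98.5    8.9    0. ]
 [  98.3  162.3   -0. ]
 [  31.2  161.8    0. ]
 [ -57.6  161.7    0. ]]
[[ -4.8  18.9  22. ]
 [ -4.8   1.9  22. ]
 [-48.1  20.1  22. ]
 [-48.2   2.8  22. ]]
```

View pics/w3c.png

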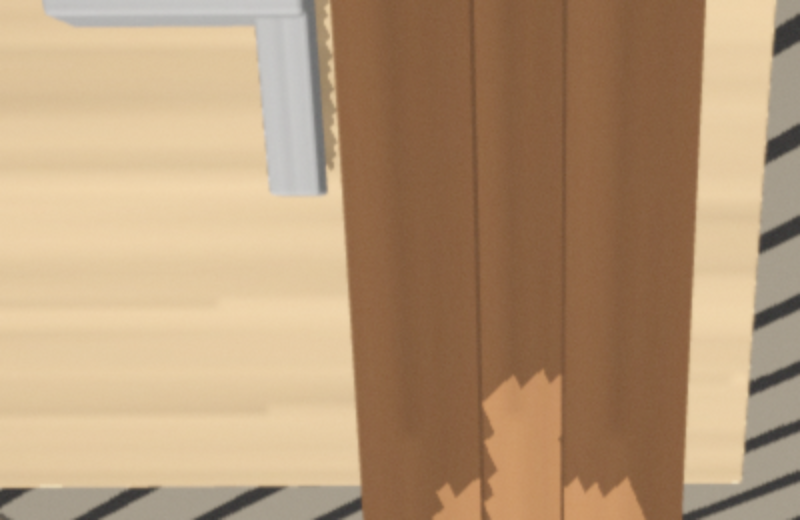

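```bash
python3 -m creep '[{"tx":0.007,"ty":-0.001,"tz":0.030,"wx":0.003,"wy":0.006,"wz":-0.004},{"tx":0.007,"ty":-0.001,"tz":0.030,"wx":0,"wy":0,"wz":0},{"tx":0.007,"ty":-0.001,"tz":0.030,"wx":0,"wy":0,"wz":0},{"tx":0.007,"ty":-0.001,"tz":0.025,"wx":0,"wy":0,"wz":0},{"tx":0,"ty":0,"tz":0.020,"wx":0,"wy":0,"wz":0},{"tx":0,"ty":0,"tz":0,"wx":0,"wy":0,"wz":0}]'
python3 - <<'E'
from plan import *
go(.047,.078,.038)
from w import *
s,d=wrist("w4")
d=snapshot("side");cv2.imwrite("pics/side4.png",cv2.resize(d["color"][180:380,130:380,::-1],None,fx=3,fy=3))
E
```

```text
clock: 6.58
eef_pos: [0.4855, 0.1923, 0.141]
eef_rot: [-3.138, 0.52, -0.557]
wrist_force: [-0.3, -0.7, -1.9]
opening: 0.0447
clock 6.575 F [-0.26 -0.71 -1.86] Frest [-1.06  0.74 -1.53] M [-0.185 -0.296  0.016] op 0.0447
now rest mm [51.27 76.67 46.56] tgt world [0.4842 0.1915 0.1314] joints [0.09 0.54 1.55 0.31 1.48 2.12]
delta tool mm (now axes) [4.24 1.36 8.58] rotvec tool [-0.0001 -0.0032  0.0054]
```

View pics/w4.png

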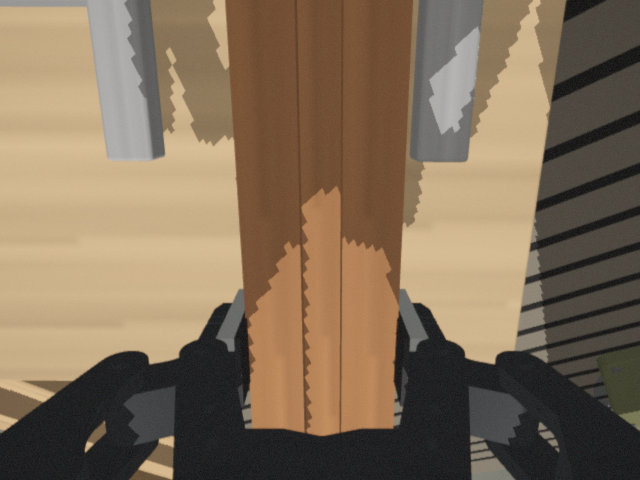

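View pics/side4.png

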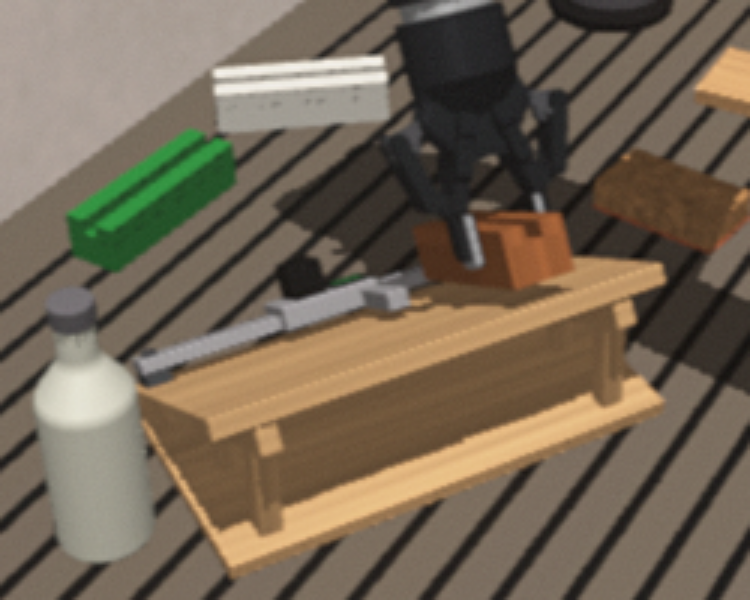

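```bash
python3 - <<'E'
from h import *
d=load("w4.npz");r=dict(np.load("rest3.npz"));O,x,y,n=r["O"],r["x"],r["y"],r["n"]
U=np.array([[411,158],[469,159],[418,20],[163,156],[107,156],[152,20]])
W=onplane(d,U[:,0],U[:,1],n,n@(O+.022*n))-O;print((W@np.c_[x,y,n]*1e3).round(1))
im=d["color"][...,::-1]
cv2.imwrite("pics/w4c.png",cv2.resize(im[0:200,80:490],None,fx=1.9,fy=1.9,interpolation=cv2.INTER_CUBIC))
E
```

```text
[[ -5.6 106.1  22. ]
 [ -5.4 126.   22. ]
 [-48.7 105.5  22. ]
 [ -5.8  21.   22. ]
 [ -5.7   1.8  22. ]
 [-48.2  21.6  22. ]]
```

View pics/w4c.png

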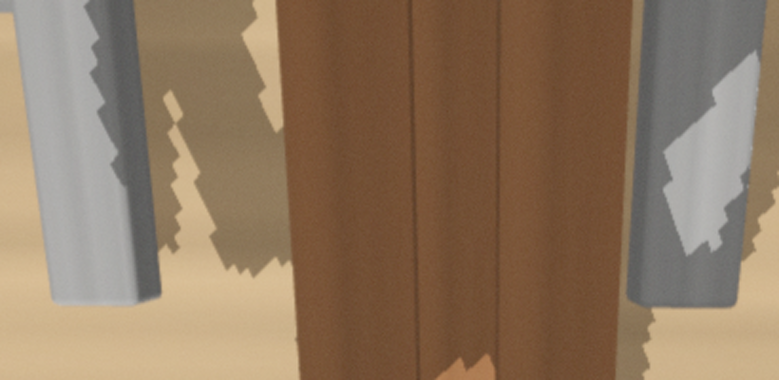

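```bash
python3 -m creep '[{"tx":0.002,"ty":0.001,"tz":0.004,"wx":0,"wy":-0.003,"wz":0.005},{"tx":0.002,"ty":0,"tz":0.003,"wx":0,"wy":0,"wz":0},{"tx":0,"ty":0,"tz":0.002,"wx":0,"wy":0,"wz":0},{"tx":0,"ty":0,"tz":0,"wx":0,"wy":0,"wz":0}]'
python3 -c "
from plan import *
go(.037,.085,.034)"
python3 -m creep '[{"tx":0,"ty":0,"tz":0.001,"wx":0,"wy":0,"wz":0},{"tx":0,"ty":0,"tz":0.001,"wx":0,"wy":0,"wz":0},{"tx":0,"ty":0,"tz":0,"wx":0,"wy":0,"wz":0}]'
python3 -c "
from plan import *
go(.037,.085,.034)"
```

```text
clock: 7.18
eef_pos: [0.4861, 0.1913, 0.1313]
eef_rot: [-3.14, 0.522, -0.565]
wrist_force: [0.0, -0.5, -1.9]
opening: 0.0448
clock 7.175 F [ 0.03 -0.46 -1.94] Frest [-1.2   0.38 -1.55] M [-0.202 -0.308  0.033] op 0.0448
now rest mm [45.52 77.26 38.77] tgt world [0.4861 0.182  0.1229] joints [0.09 0.55 1.56 0.31 1.46 2.12]
delta tool mm (now axes) [8.53 7.73 4.76] rotvec tool [-0.0026 -0.0012 -0.0016]
clock: 7.55
eef_pos: [0.4852, 0.1919, 0.1297]
eef_rot: [-3.14, 0.522, -0.565]
wrist_force: [1.5, 0.1, -2.0]
opening: 0.0446
clock 7.55 F [ 1.49  0.15 -2.04] Frest [-2.04 -0.92 -1.18] M [-0.133 -0.301 -0.018] op 0.0446
now rest mm [45.63 77.17 36.8 ] tgt world [0.4861 0.182  0.1229] joints [0.09 0.55 1.57 0.31 1.46 2.12]
delta tool mm (now axes) [8.64 7.83 2.79] rotvec tool [-0.0026 -0.0014 -0.0014]
```

```bash
for i in 1; do python3 -m creep '[{"tx":0,"ty":0,"tz":0.001,"wx":0,"wy":0,"wz":0},{"tx":0,"ty":0,"tz":0,"wx":0,"wy":0,"wz":0}]' >/dev/null
python3 -c "
from plan import *
go(.037,.085,.034)"
python3 -m creep '[{"tx":0,"ty":0,"tz":0.001,"wx":0,"wy":0,"wz":0},{"tx":0,"ty":0,"tz":0,"wx":0,"wy":0,"wz":0}]' >/dev/null
python3 -c "
from plan import *
go(.037,.085,.034)"; done
```

```text
clock 7.8 F [ 0.49  0.07 -1.49] Frest [-1.07 -0.32 -1.11] M [-0.203 -0.269  0.001] op 0.0447
now rest mm [45.61 77.16 35.8 ] tgt world [0.4861 0.182  0.1229] joints [0.09 0.55 1.57 0.31 1.45 2.12]
delta tool mm (now axes) [8.62 7.83 1.79] rotvec tool [-0.0026 -0.0014 -0.0014]
clock 8.05 F [-0.29 -1.31 -1.62] Frest [-1.2   1.27 -1.18] M [-0.175 -0.304  0.027] op 0.0451
now rest mm [45.61 77.15 34.8 ] tgt world [0.4861 0.182  0.1229] joints [0.09 0.55 1.57 0.31 1.45 2.12]
delta tool mm (now axes) [8.62 7.84 0.79] rotvec tool [-0.0026 -0.0014 -0.0014]
```

```bash
python3 -m creep '[{"tx":0,"ty":0,"tz":0.001,"wx":0,"wy":0,"wz":0},{"tx":0,"ty":0,"tz":0,"wx":0,"wy":0,"wz":0}]' >/dev/null
python3 -c "
from plan import *
go(.037,.085,.034)"
python3 -m creep '[{"tx":0,"ty":0,"tz":0.001,"wx":0,"wy":0,"wz":0},{"tx":0,"ty":0,"tz":0,"wx":0,"wy":0,"wz":0}]' >/dev/null
python3 -c "
from plan import *
go(.037,.085,.034)"
python3 - <<'E'
from w import *
d=snapshot("side");cv2.imwrite("pics/side5.png",cv2.resize(d["color"][220:320,220:370,::-1],None,fx=5,fy=5))
E
```

```text
clock 8.3 F [ 0.2  -0.71  0.07] Frest [-0.44  0.5   0.33] M [-0.189 -0.28   0.032] op 0.045
now rest mm [45.54 77.06 34.01] tgt world [0.4861 0.182  0.1229] joints [0.09 0.55 1.57 0.31 1.45 2.12]
delta tool mm (now axes) [ 8.55  7.93 -0.  ] rotvec tool [-0.0029 -0.0018 -0.0013]
clock 8.55 F [ 1.62 -2.57  5.62] Frest [0.43 1.31 6.24] M [-0.456  0.096  0.128] op 0.0449
now rest mm [45.54 77.08 33.99] tgt world [0.4861 0.182  0.1229] joints [0.09 0.55 1.57 0.31 1.45 2.12]
delta tool mm (now axes) [ 8.55  7.91 -0.02] rotvec tool [-0.0031 -0.0025 -0.0011]
```

View pics/side5.png

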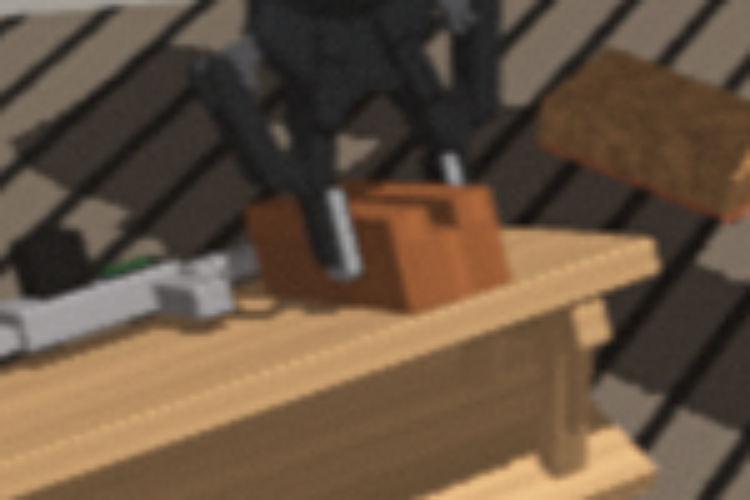

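```bash
python3 -m creep '[{"tx":0.002,"ty":0,"tz":-0.0006,"wx":0,"wy":0,"wz":0},{"tx":0.002,"ty":0,"tz":0,"wx":0,"wy":0,"wz":0},{"tx":0.001,"ty":0,"tz":0,"wx":0,"wy":0,"wz":0},{"tx":0,"ty":0,"tz":0,"wx":0,"wy":0,"wz":0}]' >/dev/null
python3 -c "
from plan import *
go(.037,.085,.034)"
python3 -m creep '[{"tx":0.001,"ty":0,"tz":0,"wx":0,"wy":0,"wz":0},{"tx":0,"ty":0,"tz":0,"wx":0,"wy":0,"wz":0}]' >/dev/null
python3 -c "
from plan import *
go(.037,.085,.034)"
python3 -m creep '[{"tx":0.001,"ty":0,"tz":0,"wx":0,"wy":0,"wz":0},{"tx":0,"ty":0,"tz":0,"wx":0,"wy":0,"wz":0}]' >/dev/null
python3 -c "
from plan import *
go(.037,.085,.034)"
```

```text
clock 9.1 F [-0.04 -0.33  6.69] Frest [3.22 0.3  5.87] M [-0.032  0.139  0.062] op 0.0452
now rest mm [40.95 76.87 34.  ] tgt world [0.4861 0.182  0.1229] joints [0.09 0.56 1.57 0.31 1.45 2.12]
delta tool mm (now axes) [ 3.96  8.12 -0.02] rotvec tool [-0.0034 -0.0009 -0.0012]
clock 9.35 F [-0.42 -0.53  6.6 ] Frest [3.36 0.68 5.68] M [-0.043  0.155 -0.005] op 0.0447
now rest mm [40.02 76.86 33.99] tgt world [0.4861 0.182  0.1229] joints [0.08 0.56 1.56 0.31 1.45 2.11]
delta tool mm (now axes) [ 3.03  8.14 -0.03] rotvec tool [-0.0033 -0.0008 -0.0011]
clock 9.6 F [-0.05  0.34  7.22] Frest [ 3.81 -0.26  6.14] M [ 0.104  0.413 -0.002] op 0.0449
now rest mm [39.65 76.86 33.98] tgt world [0.4861 0.182  0.1229] joints [0.08 0.56 1.56 0.31 1.45 2.11]
delta tool mm (now axes) [ 2.66  8.14 -0.05] rotvec tool [-0.0033  0.0004 -0.001 ]
```

```bash
python3 -m creep '[{"tx":0.001,"ty":0,"tz":0,"wx":0,"wy":0,"wz":0},{"tx":0,"ty":0,"tz":0,"wx":0,"wy":0,"wz":0}]' >/dev/null
python3 -c "
from plan import *
go(.037,.085,.034)"
python3 - <<'E'
from w import *
s,d=wrist("w6")
d=snapshot("top");np.savez("top6.npz",**d);cv2.imwrite("pics/top6.png",cv2.resize(d["color"][150:320,125:335,::-1],None,fx=3.5,fy=3.5,interpolation=cv2.INTER_CUBIC))
E
```

```text
clock 9.85 F [-2.44  1.66  9.86] Frest [ 7.48 -0.1   7.07] M [ 0.204  0.667 -0.027] op 0.0449
now rest mm [39.59 76.83 33.98] tgt world [0.4861 0.182  0.1229] joints [0.08 0.56 1.56 0.31 1.45 2.11]
delta tool mm (now axes) [ 2.6   8.17 -0.05] rotvec tool [-0.0034  0.0021 -0.001 ]
```

View pics/top6.png

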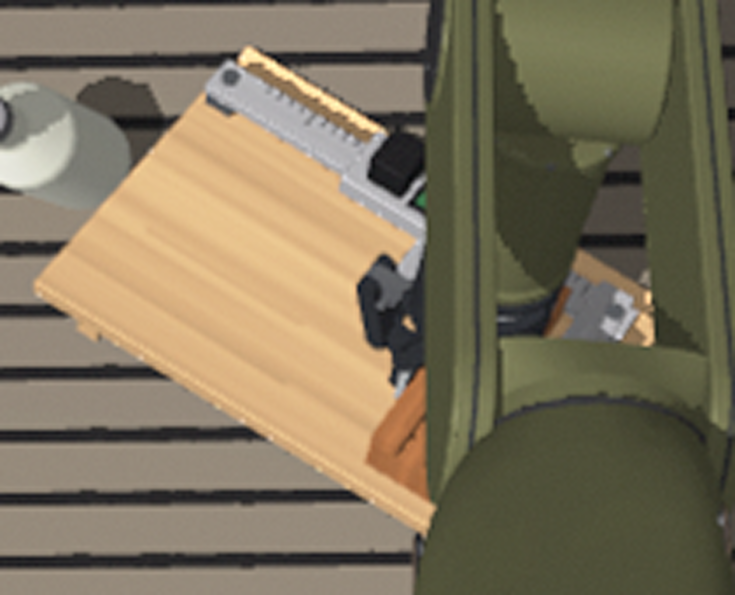

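View pics/w6.png

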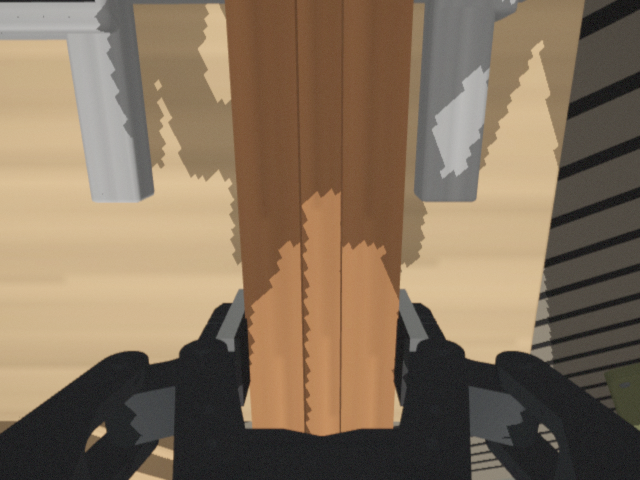

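```bash
python3 -m creep '[{"tx":-0.0006,"ty":0.002,"tz":0,"wx":0,"wy":-0.002,"wz":0},{"tx":0,"ty":0.002,"tz":0,"wx":0,"wy":0,"wz":0},{"tx":0,"ty":0.002,"tz":0,"wx":0,"wy":0,"wz":0},{"tx":0,"ty":0,"tz":0,"wx":0,"wy":0,"wz":0}]' >/dev/null
python3 -c "
from plan import *
go(.037,.085,.034)"
python3 -m creep '[{"tx":0,"ty":0.001,"tz":0,"wx":0,"wy":0,"wz":0},{"tx":0,"ty":0,"tz":0,"wx":0,"wy":0,"wz":0}]' >/dev/null
python3 -c "
from plan import *
go(.037,.085,.034)"
python3 -m creep '[{"tx":0,"ty":0.001,"tz":0,"wx":0,"wy":0,"wz":0},{"tx":0,"ty":0,"tz":0,"wx":0,"wy":0,"wz":0}]' >/dev/null
python3 -c "
from plan import *
go(.037,.085,.034)"
```

```text
clock 10.45 F [-0.21  6.86  5.59] Frest [ 6.12 -5.68  2.92] M [ 1.138 -0.151 -0.095] op 0.0453
now rest mm [39.64 80.47 34.13] tgt world [0.4861 0.182  0.1229] joints [0.08 0.56 1.57 0.31 1.45 2.1 ]
delta tool mm (now axes) [2.64 4.54 0.09] rotvec tool [-0.008   0.0023  0.0009]
clock 10.7 F [-0.02  7.98  6.63] Frest [ 7.02 -6.73  3.6 ] M [ 1.221 -0.181 -0.161] op 0.0451
now rest mm [39.62 81.25 34.12] tgt world [0.4861 0.182  0.1229] joints [0.08 0.56 1.57 0.31 1.45 2.1 ]
delta tool mm (now axes) [2.62 3.76 0.08] rotvec tool [-0.0083  0.0022  0.001 ]
clock 10.95 F [-0.51  7.42  6.22] Frest [ 6.92 -6.    3.19] M [ 1.252 -0.244 -0.075] op 0.0449
now rest mm [39.63 82.2  34.17] tgt world [0.4861 0.182  0.1229] joints [0.07 0.56 1.57 0.31 1.45 2.1 ]
delta tool mm (now axes) [2.63 2.8  0.14] rotvec tool [-0.0083  0.0022  0.0011]
```

```bash
for k in 1 2 3; do python3 -m creep '[{"tx":0,"ty":0.001,"tz":0,"wx":0,"wy":0,"wz":0},{"tx":0,"ty":0,"tz":0,"wx":0,"wy":0,"wz":0}]' >/dev/null
python3 -c "
from plan import *
go(.037,.085,.034)"; done
```

```text
clock 11.2 F [0.64 7.69 5.81] Frest [ 5.99 -6.84  3.25] M [ 1.281 -0.184 -0.062] op 0.0453
now rest mm [39.63 83.2  34.16] tgt world [0.4861 0.182  0.1229] joints [0.07 0.56 1.57 0.31 1.45 2.1 ]
delta tool mm (now axes) [2.63 1.81 0.14] rotvec tool [-0.0083  0.0021  0.0011]
clock 11.45 F [0.42 7.91 6.05] Frest [ 6.38 -6.91  3.31] M [ 1.233 -0.169 -0.074] op 0.045
now rest mm [39.63 84.18 34.14] tgt world [0.4861 0.182  0.1229] joints [0.07 0.56 1.58 0.31 1.45 2.1 ]
delta tool mm (now axes) [2.62 0.82 0.13] rotvec tool [-0.0083  0.0022  0.0011]
clock 11.7 F [0.82 8.34 6.62] Frest [ 6.57 -7.49  3.85] M [ 1.278 -0.235 -0.13 ] op 0.0448
now rest mm [39.65 85.21 34.13] tgt world [0.4861 0.182  0.1229] joints [0.07 0.56 1.58 0.31 1.45 2.1 ]
delta tool mm (now axes) [ 2.65 -0.21  0.13] rotvec tool [-0.0083  0.0022  0.0011]
```

```bash
for k in 1 2; do python3 -m creep '[{"tx":0,"ty":0.001,"tz":0,"wx":0,"wy":0,"wz":0},{"tx":0,"ty":0,"tz":0,"wx":0,"wy":0,"wz":0}]' >/dev/null
python3 -c "
from plan import *
go(.037,.085,.034)"; done
python3 - <<'E'
from w import *
s,d=wrist("w7")
cv2.imwrite("pics/w7c.png",cv2.resize(d["color"][0:240,330:530,::-1],None,fx=2.5,fy=2.5,interpolation=cv2.INTER_CUBIC))
E
```

```text
clock 11.95 F [1.12 7.81 5.93] Frest [ 5.76 -7.2   3.52] M [ 1.228 -0.202 -0.102] op 0.0453
now rest mm [39.62 86.17 34.14] tgt world [0.4861 0.182  0.1229] joints [0.07 0.56 1.58 0.31 1.45 2.1 ]
delta tool mm (now axes) [ 2.62 -1.17  0.15] rotvec tool [-0.0084  0.0021  0.0011]
clock 12.2 F [1.1  9.44 5.8 ] Frest [ 6.46 -8.57  2.97] M [ 1.501 -0.277 -0.264] op 0.0452
now rest mm [39.6  86.42 34.2 ] tgt world [0.4861 0.182  0.1229] joints [0.07 0.56 1.58 0.31 1.44 2.1 ]
delta tool mm (now axes) [ 2.61 -1.42  0.21] rotvec tool [-0.0099  0.002   0.0013]
```

View pics/w7c.png

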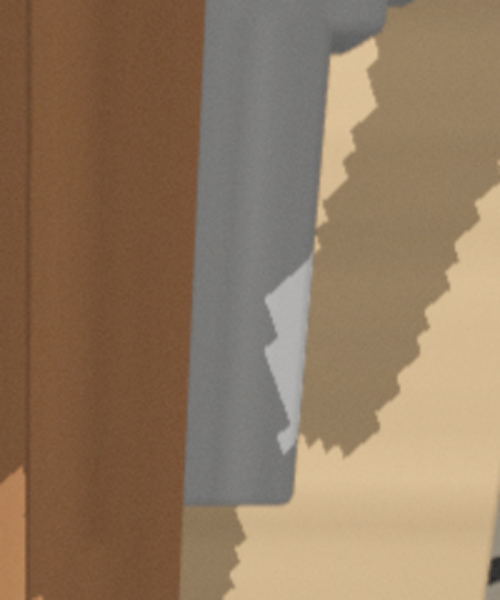

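```bash
python3 -m creep '[{"tx":-0.0004,"ty":-0.0006,"tz":0.0003,"wx":0,"wy":0,"wz":0},{"tx":0,"ty":0,"tz":0,"wx":0,"wy":0,"wz":0}]' >/dev/null
python3 -c "
from plan import *
go(.037,.085,.034)"
python3 -m creep '[{"tx":0,"ty":0,"tz":0,"wx":0,"wy":0,"wz":0},{"tx":0,"ty":0,"tz":0,"wx":0,"wy":0,"wz":0},{"tx":0,"ty":0,"tz":0,"wx":0,"wy":0,"wz":0},{"tx":0,"ty":0,"tz":0,"wx":0,"wy":0,"wz":0}]' 0.075
python3 - <<'E'
from plan import *
go(.037,.085,.034)
from w import *
s,d=wrist("w8")
E
```

```text
clock 12.5 F [0.96 7.87 7.25] Frest [ 6.56 -7.17  4.59] M [ 1.173 -0.193 -0.091] op 0.0452
now rest mm [39.64 86.36 34.13] tgt world [0.4861 0.182  0.1229] joints [0.07 0.55 1.58 0.31 1.44 2.1 ]
delta tool mm (now axes) [ 2.64 -1.36  0.14] rotvec tool [-0.0087  0.0011  0.0012]
clock: 13.0
eef_pos: [0.4821, 0.1789, 0.1228]
eef_rot: [-3.14, 0.524, -0.566]
wrist_force: [0.0, 0.5, 0.2]
opening: 0.0751
clock 13.0 F [0.04 0.53 0.21] Frest [ 0.32 -0.47  0.06] M [-0.094 -0.243 -0.033] op 0.0751
now rest mm [38.44 89.78 32.97] tgt world [0.4861 0.182  0.1229] joints [0.07 0.56 1.58 0.3  1.44 2.1 ]
delta tool mm (now axes) [ 1.43 -4.79 -1.02] rotvec tool [-0.0025  0.0008 -0.0018]
```

View pics/w8.png

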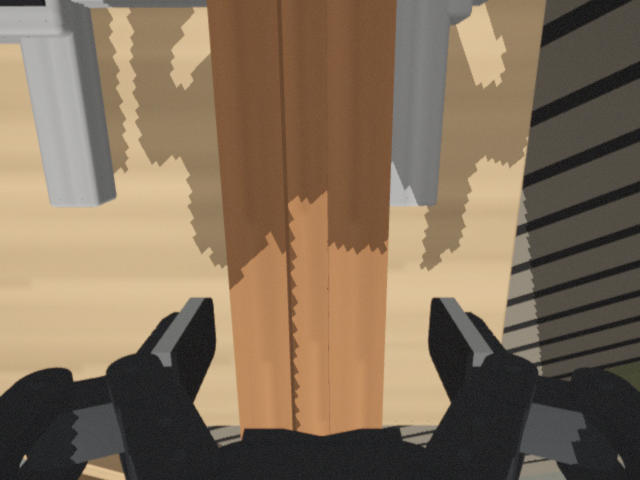

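```bash
python3 -m creep '[{"tx":0,"ty":0,"tz":-0.015,"wx":0,"wy":0,"wz":0},{"tx":0,"ty":0,"tz":-0.025,"wx":0,"wy":0,"wz":0},{"tx":0,"ty":0,"tz":-0.040,"wx":0,"wy":0,"wz":0},{"tx":0,"ty":0,"tz":-0.040,"wx":0,"wy":0,"wz":0},{"tx":0.030,"ty":-0.020,"tz":-0.010,"wx":0,"wy":0,"wz":0},{"tx":0.030,"ty":-0.020,"tz":0,"wx":0,"wy":0,"wz":0},{"tx":0.020,"ty":-0.010,"tz":0,"wx":0,"wy":0,"wz":0},{"tx":0,"ty":0,"tz":0,"wx":0,"wy":0,"wz":0}]'
python3 - <<'E'
from plan import *
go(-.075,.03,.1)
from w import *
s,d=wrist("w9")
E
```

```text
clock: 14.05
eef_pos: [0.6234, 0.1487, 0.1949]
eef_rot: [-3.14, 0.524, -0.566]
wrist_force: [0.3, 0.1, -0.2]
opening: 0.0749
clock 14.05 F [ 0.27  0.14 -0.18] Frest [-0.22 -0.27 -0.08] M [-0.152 -0.212  0.02 ] op 0.0749
now rest mm [-42.94  39.87 163.28] tgt world [0.6254 0.1591 0.1241] joints [0.02 0.66 1.16 0.29 1.77 2.15]
delta tool mm (now axes) [32.08 -9.77 63.28] rotvec tool [-0.0026  0.0007 -0.0021]
```

View pics/w9.png

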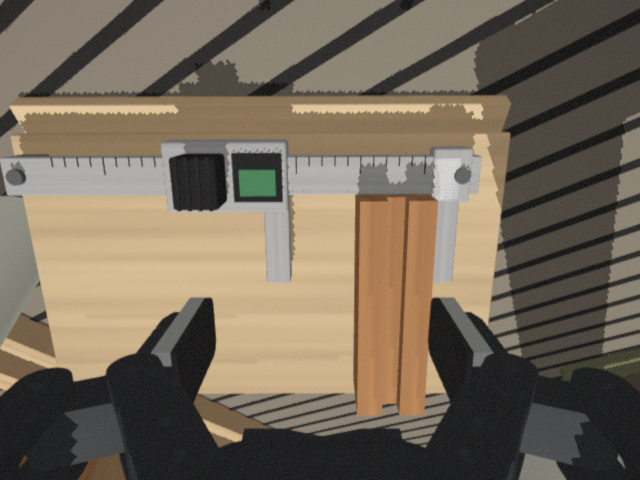

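```bash
python3 - <<'E'
from h import *
d=load("w9.npz");im=d["color"][...,::-1]
cv2.imwrite("pics/w9c.png",cv2.resize(im[130:300,150:480],None,fx=2.4,fy=2.4,interpolation=cv2.INTER_CUBIC))
cv2.imwrite("pics/w9d.png",cv2.resize(im[130:230,150:300],None,fx=5,fy=5,interpolation=cv2.INTER_CUBIC))
E
```

```text
(no output)
```

View pics/w9c.png

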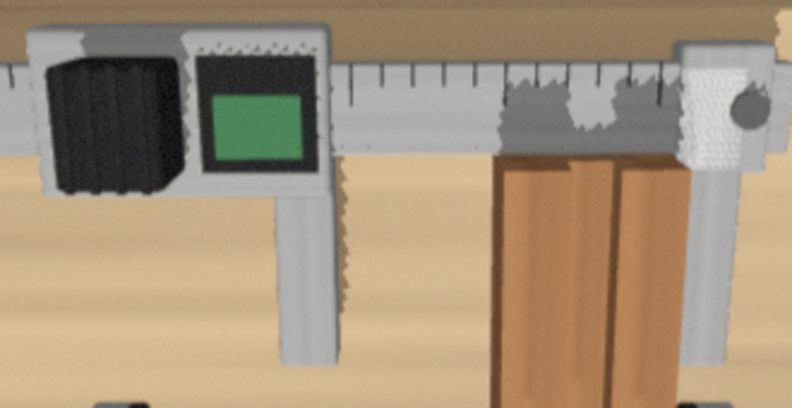

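View pics/w9d.png

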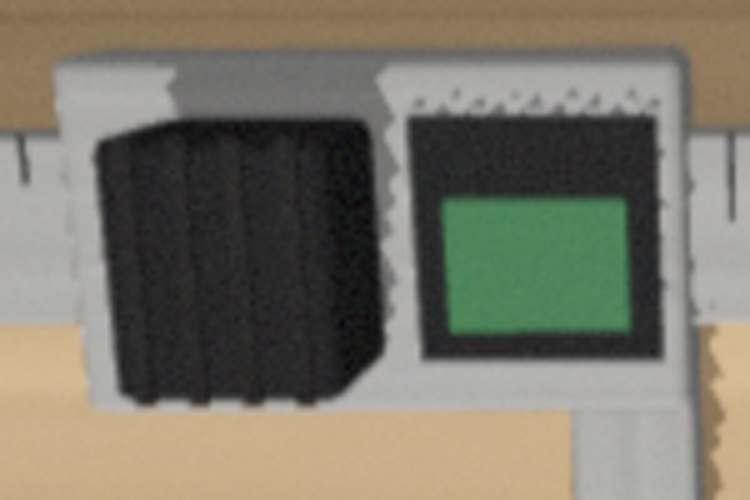

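```bash
python3 - <<'E'
from h import *
d=load("w9.npz");r=dict(np.load("rest3.npz"));O,x,y,n=r["O"],r["x"],r["y"],r["n"]
def f(U,h,dx,dy):
    U=np.array(U,float)
    W=onplane(d,U[:,0]/dx[0]+dx[1],U[:,1]/dx[0]+dx[2],n,n@(O+h*n))-O;return (W@np.c_[x,y,n]*1e3).round(1)
D=(5,150,130);C=(2.4,150,130)
print("grip top TL BL BR TR\n",f([[97,145],[120,400],[335,400],[312,145]],.052,D,0))
print("mov jaw face tip, root; fixed tip inner, root\n",f([[337,362],[330,200],[683,362],[690,175]],.022,C,0))
print("carriage top corners",f([[57,65],[92,405],[690,405],[685,60]],.027,D,0))
print("stile top: end L,R; lower L,R",f([[503,170],[690,170],[503,405],[677,405]],.040,C,0))
E
```

```text
grip top TL BL BR TR
 [[-89.9 -44.7  52. ]
 [-61.3 -45.   52. ]
 [-61.3 -20.6  52. ]
 [-89.9 -21.1  52. ]]
mov jaw face tip, root; fixed tip inner, root
 [[ -5.6  17.5  22. ]
 [-52.1  16.6  22. ]
 [ -5.6 114.1  22. ]
 [-58.8 112.   22. ]]
carriage top corners [[-96.7 -57.5  27. ]
 [-54.9 -57.6  27. ]
 [-54.8  17.4  27. ]
 [-97.2  17.8  27. ]]
stile top: end L,R; lower L,R [[-64.   61.   40. ]
 [-63.9 107.   40. ]
 [ -0.9  62.5  40. ]
 [ -0.9 108.3  40. ]]
```

```bash
python3 -m creep '[{"tx":0.008,"ty":-0.024,"tz":0,"wx":0,"wy":0,"wz":0},{"tx":0.008,"ty":-0.024,"tz":0,"wx":0,"wy":0,"wz":0},{"tx":0.008,"ty":-0.024,"tz":0.010,"wx":0,"wy":0,"wz":0},{"tx":0.008,"ty":-0.001,"tz":0.020,"wx":-0.0026,"wy":0,"wz":-0.002},{"tx":0,"ty":0,"tz":0.020,"wx":0,"wy":0,"wz":0},{"tx":0,"ty":0,"tz":0,"wx":0,"wy":0,"wz":0}]' 0.038
python3 - <<'E'
from plan import *
go(-.0756,-.0328,.056)
from w import *
s,d=wrist("w10")
d=snapshot("side");cv2.imwrite("pics/side10.png",cv2.resize(d["color"][180:330,170:370,::-1],None,fx=4,fy=4))
E
```

```text
clock: 14.85
eef_pos: [0.6608, 0.2093, 0.1339]
eef_rot: [3.137, 0.529, -0.565]
wrist_force: [0.2, -0.1, 0.5]
opening: 0.0381
clock 14.85 F [ 0.18 -0.11  0.52] Frest [ 0.08 -0.    0.55] M [-0.09  -0.222 -0.021] op 0.0381
now rest mm [-72.79 -31.32 110.07] tgt world [0.6408 0.2237 0.0857] joints [0.09 0.77 1.09 0.31 1.71 2.2 ]
delta tool mm (now axes) [ 3.11 -1.72 54.05] rotvec tool [ 0.0043  0.0055 -0.0009]
```

View pics/w10.png

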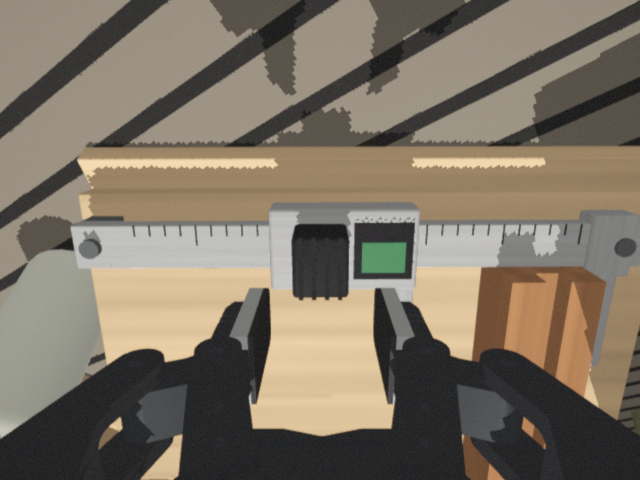

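View pics/side10.png

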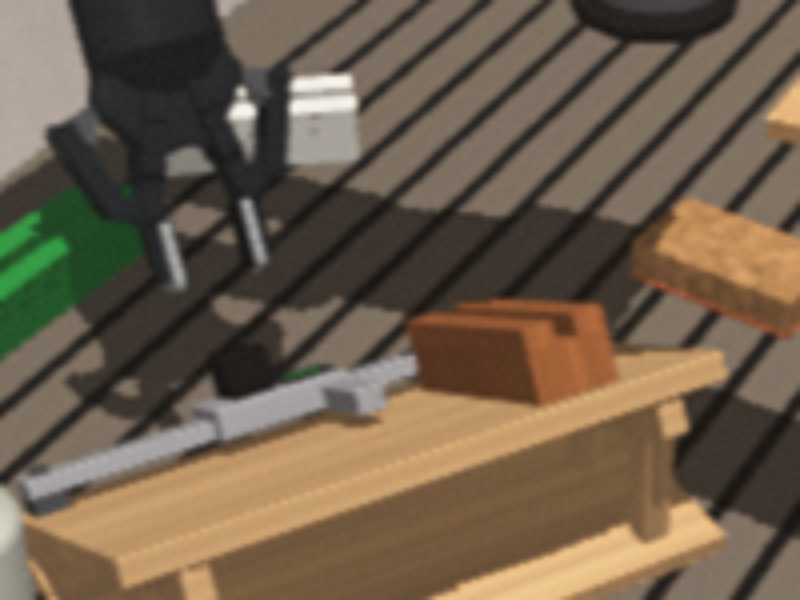

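```bash
python3 -m creep '[{"tx":0.003,"ty":-0.0005,"tz":0.010,"wx":0.004,"wy":0.005,"wz":0},{"tx":0,"ty":0,"tz":0.020,"wx":0,"wy":0,"wz":0},{"tx":0,"ty":0,"tz":0.015,"wx":0,"wy":0,"wz":0},{"tx":0,"ty":0,"tz":0.005,"wx":0,"wy":0,"wz":0},{"tx":0,"ty":0,"tz":0,"wx":0,"wy":0,"wz":0}]'
python3 - <<'E'
from plan import *
go(-.0756,-.0318,.057)
from w import *
s,d=wrist("w11")
d=snapshot("side");cv2.imwrite("pics/side11.png",cv2.resize(d["color"][180:330,170:370,::-1],None,fx=4,fy=4))
E
```

```text
clock: 15.58
eef_pos: [0.6452, 0.222, 0.0914]
eef_rot: [-3.137, 0.519, -0.563]
wrist_force: [-0.8, -0.4, -0.1]
opening: 0.0375
clock 15.575 F [-0.79 -0.37 -0.1 ] Frest [ 0.36  0.73 -0.32] M [-0.079 -0.16   0.004] op 0.0375
now rest mm [-76.77 -33.73  63.24] tgt world [0.6407 0.2225 0.0866] joints [0.11 0.78 1.17 0.32 1.6  2.19]
delta tool mm (now axes) [-1.2   1.96  6.23] rotvec tool [-0.0038 -0.0043  0.0007]
```

View pics/w11.png

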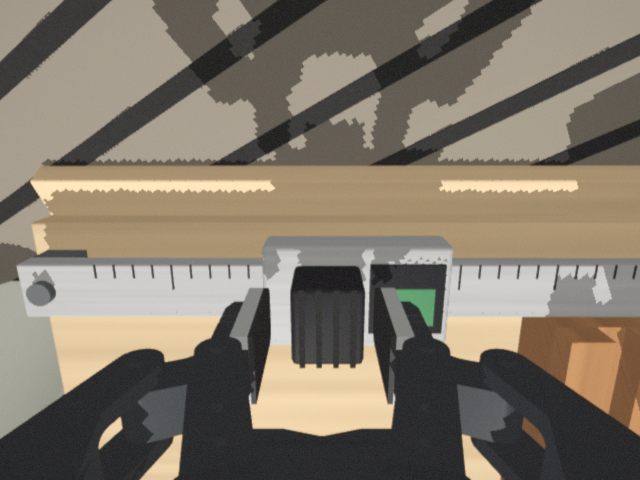

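View pics/side11.png

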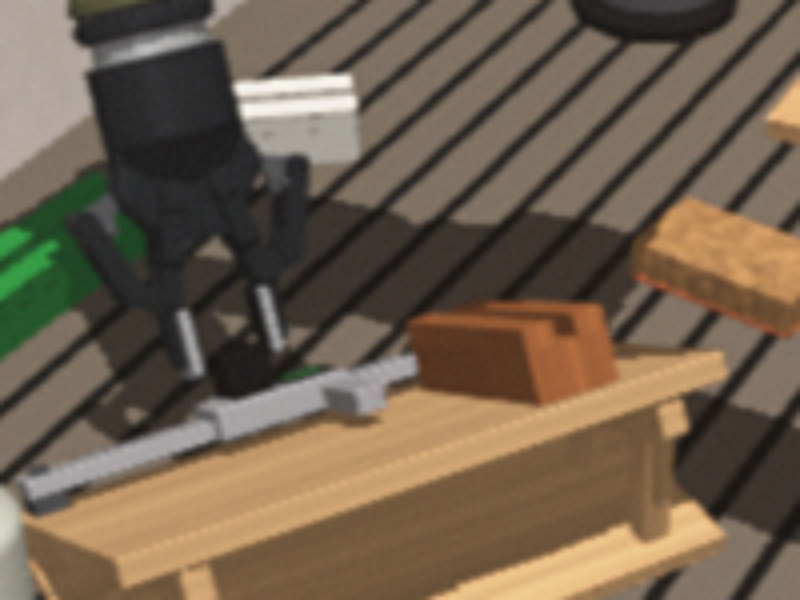

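```bash
python3 -m creep '[{"tx":-0.001,"ty":0.001,"tz":0.003,"wx":-0.003,"wy":-0.004,"wz":0},{"tx":0,"ty":0,"tz":0.003,"wx":0,"wy":0,"wz":0},{"tx":0,"ty":0,"tz":0,"wx":0,"wy":0,"wz":0}]'
python3 -c "
from plan import *
go(-.0756,-.0318,.057)"
python3 -m creep '[{"tx":0,"ty":0.002,"tz":0,"wx":0,"wy":0,"wz":0},{"tx":0,"ty":0.002,"tz":0,"wx":0,"wy":0,"wz":0},{"tx":0,"ty":0.002,"tz":0,"wx":0,"wy":0,"wz":0},{"tx":0,"ty":0.002,"tz":0,"wx":0,"wy":0,"wz":0},{"tx":0,"ty":0.002,"tz":0,"wx":0,"wy":0,"wz":0},{"tx":0,"ty":0,"tz":0,"wx":0,"wy":0,"wz":0}]'
python3 - <<'E'
from plan import *
go(-.0756,-.0218,.057)
from w import *
s,d=wrist("w12")
E
```

```text
clock: 16.05
eef_pos: [0.6413, 0.2231, 0.0866]
eef_rot: [-3.141, 0.523, -0.563]
wrist_force: [-0.4, -0.1, 0.5]
opening: 0.038
clock 16.05 F [-0.36 -0.08  0.54] Frest [0.5  0.26 0.33] M [-0.115 -0.241  0.049] op 0.038
now rest mm [-75.72 -32.59  57.13] tgt world [0.6407 0.2225 0.0866] joints [0.11 0.78 1.18 0.32 1.6  2.18]
delta tool mm (now axes) [-0.12  0.79  0.13] rotvec tool [-0.0008 -0.0001  0.0005]
clock: 16.8
eef_pos: [0.6366, 0.2151, 0.087]
eef_rot: [-3.139, 0.523, -0.562]
wrist_force: [1.9, 3.8, -0.2]
opening: 0.0382
clock 16.8 F [ 1.91  3.84 -0.23] Frest [ 0.26 -4.26 -0.42] M [ 0.326 -0.51  -0.323] op 0.0382
now rest mm [-75.88 -23.34  57.63] tgt world [0.6354 0.2141 0.0866] joints [0.1  0.77 1.2  0.31 1.59 2.17]
delta tool mm (now axes) [-0.28  1.54  0.62] rotvec tool [-0.0024 -0.0011  0.001 ]
```

View pics/w12.png

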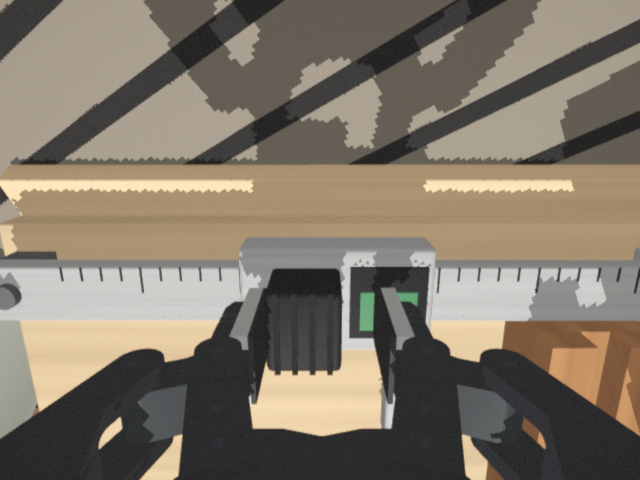

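```bash
python3 -m creep '[{"tx":0,"ty":0.003,"tz":0,"wx":0,"wy":0,"wz":0},{"tx":0,"ty":0.003,"tz":0,"wx":0,"wy":0,"wz":0},{"tx":0,"ty":0.003,"tz":0,"wx":0,"wy":0,"wz":0},{"tx":0,"ty":0.003,"tz":0,"wx":0,"wy":0,"wz":0},{"tx":0,"ty":0.003,"tz":0,"wx":0,"wy":0,"wz":0},{"tx":0,"ty":0.003,"tz":0,"wx":0,"wy":0,"wz":0},{"tx":0,"ty":0.003,"tz":0,"wx":0,"wy":0,"wz":0},{"tx":0,"ty":0.003,"tz":0,"wx":0,"wy":0,"wz":0},{"tx":0,"ty":0.003,"tz":0,"wx":0,"wy":0,"wz":0},{"tx":0,"ty":0.003,"tz":0,"wx":0,"wy":0,"wz":0},{"tx":0,"ty":0,"tz":0,"wx":0,"wy":0,"wz":0}]'
python3 - <<'E'
from plan import *
go(-.0756,.0202,.057)
from w import *
s,d=wrist("w13")
d=snapshot("side");cv2.imwrite("pics/side13.png",cv2.resize(d["color"][180:330,170:370,::-1],None,fx=4,fy=4))
E
```

```text
clock: 18.23
eef_pos: [0.6199, 0.1888, 0.0868]
eef_rot: [-3.141, 0.523, -0.563]
wrist_force: [2.9, 1.0, 0.6]
opening: 0.0379
clock 18.225 F [2.92 1.   0.63] Frest [-1.36 -2.4   1.52] M [ 0.158 -0.429 -0.266] op 0.0379
now rest mm [-75.89   7.85  57.43] tgt world [0.6129 0.1786 0.0866] joints [0.07 0.75 1.26 0.3  1.57 2.14]
delta tool mm (now axes) [-0.29 12.35  0.43] rotvec tool [-0.0005 -0.0005  0.0002]
```

View pics/w13.png

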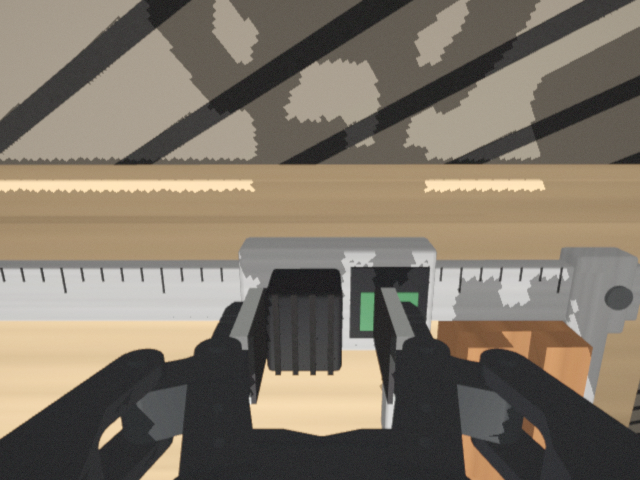

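View pics/side13.png

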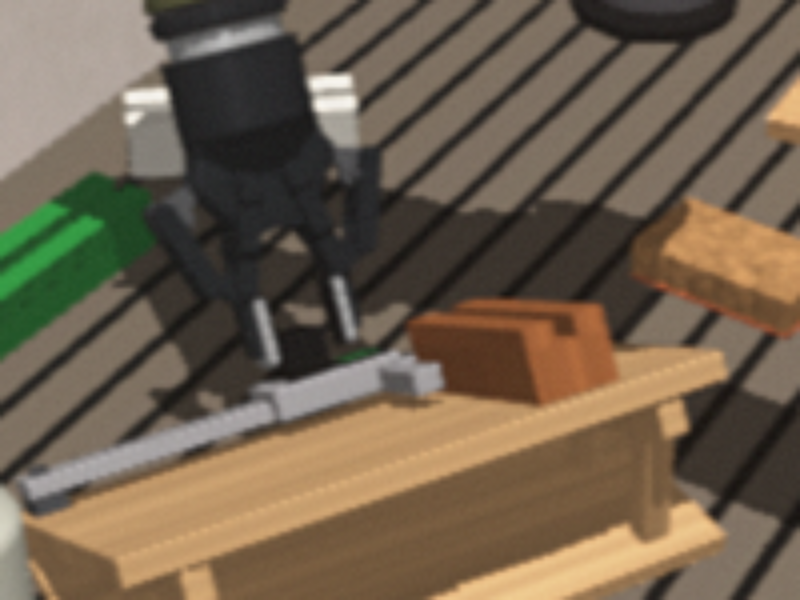

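```bash
python3 - <<'E'
from h import *
d=load("w13.npz");im=d["color"][...,::-1]
cv2.imwrite("pics/w13c.png",cv2.resize(im[220:420,380:640],None,fx=3,fy=3,interpolation=cv2.INTER_CUBIC))
E
```

```text
(no output)
```

View pics/w13c.png

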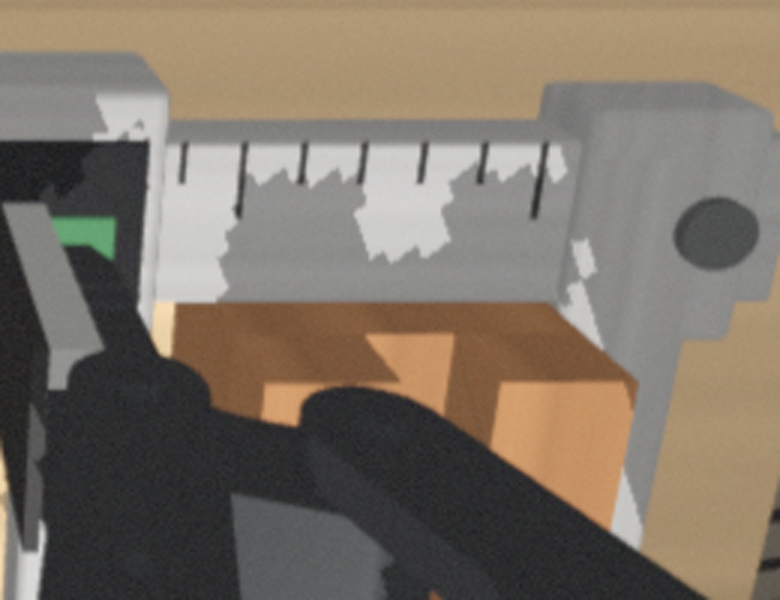

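```bash
python3 - <<'E'
from h import *
d=load("w13.npz");r=dict(np.load("rest3.npz"));O,x,y,n=r["O"],r["x"],r["y"],r["n"]
def f(U,h):
    U=np.array(U,float);W=onplane(d,U[:,0]/3+380,U[:,1]/3+220,n,n@(O+h*n))-O;return (W@np.c_[x,y,n]*1e3).round(1)
print(f([[167,95],[155,300]],.027));print(f([[175,303],[552,303]],.020));print(f([[637,385]],.04))
E
```

```text
[[-96.7  50.2  27. ]
 [-68.   50.8  27. ]]
[[-63.9  55.6  20. ]
 [-63.9 108.   20. ]]
[[-63.2 107.6  40. ]]
```

```bash
python3 -m creep '[{"tx":0,"ty":0.002,"tz":0,"wx":0,"wy":0,"wz":0},{"tx":0,"ty":0.002,"tz":0,"wx":0,"wy":0,"wz":0},{"tx":0,"ty":0.002,"tz":0,"wx":0,"wy":0,"wz":0},{"tx":0,"ty":0.001,"tz":0,"wx":0,"wy":0,"wz":0},{"tx":0,"ty":0,"tz":0,"wx":0,"wy":0,"wz":0}]' >/dev/null
python3 - <<'E'
from plan import *
go(-.0756,.0202,.057)
from w import *
s,d=wrist("w14")
im=d["color"][...,::-1]
cv2.imwrite("pics/w14c.png",cv2.resize(im[220:420,360:620],None,fx=3,fy=3,interpolation=cv2.INTER_CUBIC))
E
```

```text
clock 18.95 F [2.67 2.32 0.09] Frest [-0.84 -3.39  0.58] M [ 0.251 -0.463 -0.275] op 0.0378
now rest mm [-75.77  14.54  57.19] tgt world [0.6129 0.1786 0.0866] joints [0.06 0.75 1.27 0.3  1.56 2.13]
delta tool mm (now axes) [-0.17  5.66  0.18] rotvec tool [-0.0006 -0.0001  0.0004]
```

View pics/w14c.png

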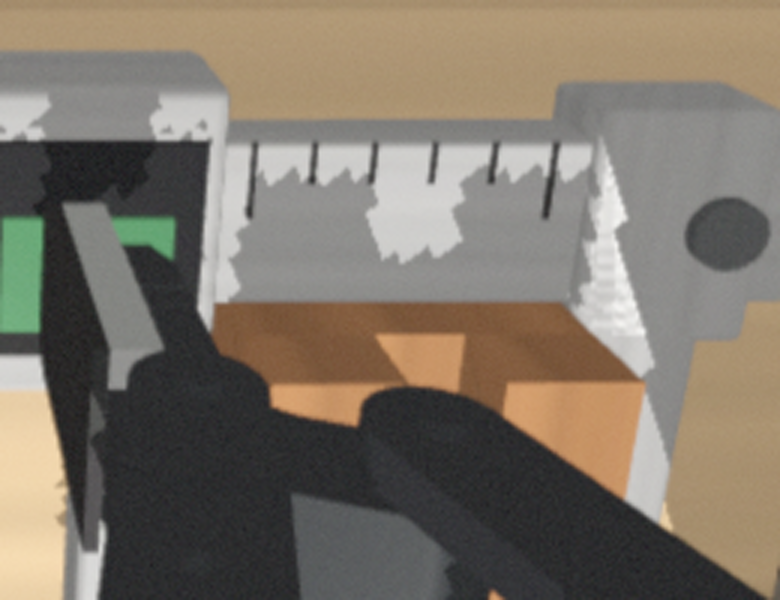

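```bash
cat > q.py <<'E'
from plan import *
s=read_state();p=s["eef_pos"];B=np.c_[x,y,n]
print("t",round(s["clock"],2),"rest",((p-O)@B*1e3).round(2),"F",(s["wrist_force"]@B).round(2),"M",(s["torque"]@B).round(3))
E
for k in 1 2; do python3 -m creep '[{"tx":0,"ty":0.001,"tz":0,"wx":0,"wy":0,"wz":0},{"tx":0,"ty":0,"tz":0,"wx":0,"wy":0,"wz":0}]' >/dev/null; python3 q.py; done
for k in 1 2; do python3 -m creep '[{"tx":0,"ty":0.0005,"tz":0,"wx":0,"wy":0,"wz":0},{"tx":0,"ty":0,"tz":0,"wx":0,"wy":0,"wz":0}]' >/dev/null; python3 q.py; done
```

```text
t 19.25 rest [-75.78  15.4   57.25] F [-0.34 -3.87  0.72] M [-0.624  0.28   0.048]
t 19.5 rest [-75.81  16.44  57.25] F [ 0.02 -4.04 -0.35] M [-0.634  0.287  0.009]
t 19.75 rest [-75.78  16.86  57.29] F [-0.78 -3.67 -0.25] M [-0.627  0.283  0.065]
t 20.0 rest [-75.8   17.39  57.3 ] F [ 0.07 -4.37 -0.71] M [-0.608  0.276 -0.009]
```

```bash
for k in 1 2 3; do python3 -m creep '[{"tx":0,"ty":0.0003,"tz":0,"wx":0,"wy":0,"wz":0},{"tx":0,"ty":0,"tz":0,"wx":0,"wy":0,"wz":0}]' >/dev/null; python3 q.py; done
python3 - <<'E'
from w import *
s,d=wrist("w15")
im=d["color"][...,::-1]
cv2.imwrite("pics/w15c.png",cv2.resize(im[220:420,360:620],None,fx=3,fy=3,interpolation=cv2.INTER_CUBIC))
d=snapshot("side");cv2.imwrite("pics/side15.png",cv2.resize(d["color"][240:300,230:350,::-1],None,fx=6,fy=6))
E
```

```text
t 20.25 rest [-75.78  17.62  57.31] F [-0.07 -3.26 -0.9 ] M [-0.68   0.244  0.007]
t 20.5 rest [-75.82  17.95  57.3 ] F [-1.11 -4.16 -0.75] M [-0.644  0.285 -0.072]
t 20.75 rest [-75.8   18.17  57.34] F [ 0.41 -4.15 -0.94] M [-0.665  0.222  0.029]
```

View pics/w15c.png

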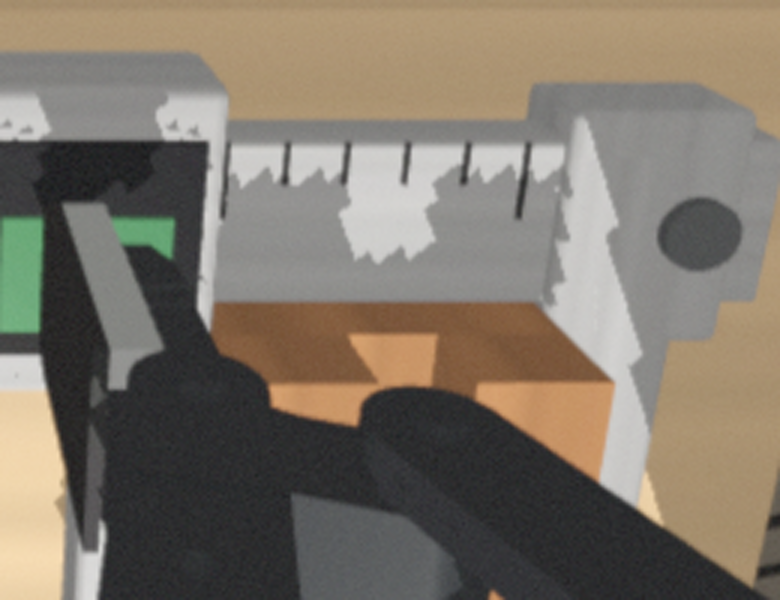

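View pics/side15.png

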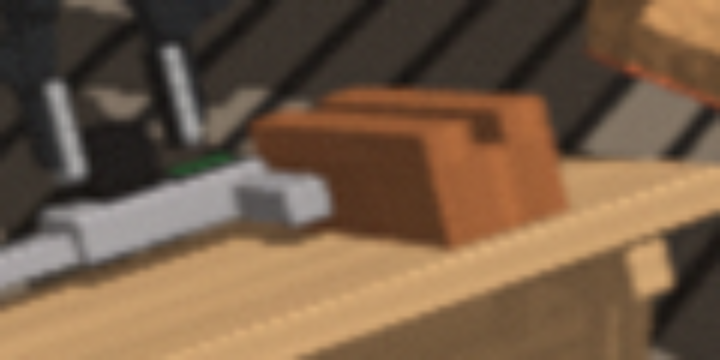

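```bash
python3 - <<'E'
from h import *
d=load("w15.npz");r=dict(np.load("rest3.npz"));O,x,y,n=r["O"],r["x"],r["y"],r["n"]
def f(U,h):
    U=np.array(U,float);W=onplane(d,U[:,0]/3+360,U[:,1]/3+220,n,n@(O+h*n))-O;return (W@np.c_[x,y,n]*1e3).round(1)
print(f([[227,95],[212,300]],.027));print(f([[540,303]],.020));print(f([[613,382]],.04))
E
for k in 1 2 3; do python3 -m creep '[{"tx":0,"ty":0.0003,"tz":0,"wx":0,"wy":0,"wz":0},{"tx":0,"ty":0,"tz":0,"wx":0,"wy":0,"wz":0}]' >/dev/null; python3 q.py; done
```

```text
[[-96.7  60.5  27. ]
 [-68.   60.6  27. ]]
[[-64.  108.2  20. ]]
[[-63.7 107.4  40. ]]
t 21.1 rest [-75.83  18.39  57.34] F [-0.03 -3.75 -1.78] M [-0.74   0.168  0.019]
t 21.35 rest [-75.84  18.62  57.36] F [-0.73 -4.79 -2.02] M [-0.802  0.291 -0.041]
t 21.6 rest [-75.84  18.75  57.35] F [-0.55 -5.48 -1.19] M [-0.883  0.287 -0.025]
```

```bash
python3 -m creep '[{"tx":0,"ty":0.0001,"tz":0,"wx":0,"wy":0,"wz":0},{"tx":0,"ty":0,"tz":0,"wx":0,"wy":0,"wz":0}]' >/dev/null; for i in 1 2 3 4; do python3 q.py;  python3 -m creep '[{"tx":0,"ty":0,"tz":0,"wx":0,"wy":0,"wz":0}]' >/dev/null; done
python3 - <<'E'
from w import *
s,d=wrist("w16")
im=d["color"][...,::-1]
cv2.imwrite("pics/w16c.png",cv2.resize(im[220:420,360:620],None,fx=3,fy=3,interpolation=cv2.INTER_CUBIC))
E
```

```text
t 21.85 rest [-75.82  18.73  57.38] F [ 1.19 -5.98 -1.41] M [-0.899  0.248  0.001]
t 21.98 rest [-75.86  18.75  57.38] F [ 0.24 -5.99 -1.74] M [-0.858  0.264  0.024]
t 22.1 rest [-75.85  18.75  57.38] F [ 0.68 -5.48 -1.79] M [-0.912  0.26  -0.045]
t 22.23 rest [-75.84  18.75  57.38] F [-0.16 -5.92 -2.01] M [-0.894  0.19   0.013]
```

View pics/w16c.png

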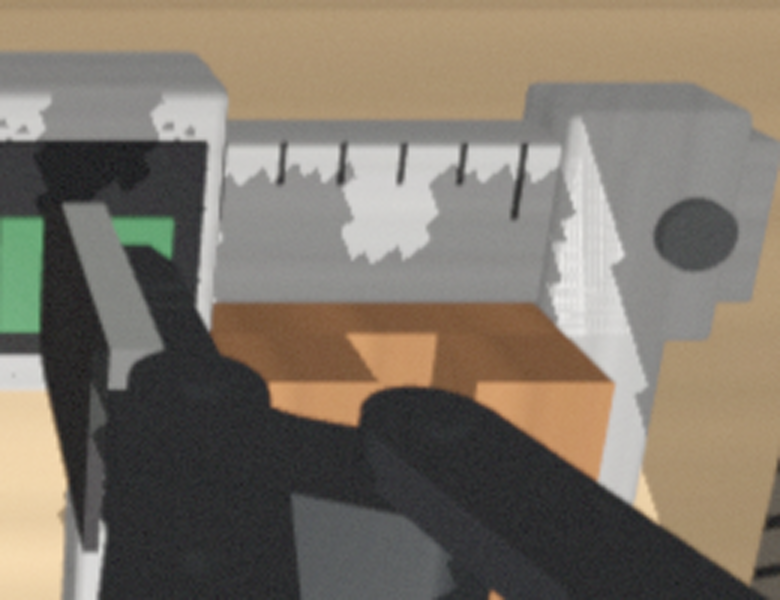

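```bash
python3 -m creep '[{"tx":0,"ty":-0.001,"tz":0,"wx":0,"wy":0,"wz":0},{"tx":0,"ty":-0.002,"tz":0,"wx":0,"wy":0,"wz":0},{"tx":0,"ty":-0.002,"tz":0,"wx":0,"wy":0,"wz":0},{"tx":0,"ty":-0.001,"tz":0,"wx":0,"wy":0,"wz":0},{"tx":0,"ty":0,"tz":0,"wx":0,"wy":0,"wz":0}]' >/dev/null; python3 q.py
python3 -m creep '[{"tx":0,"ty":0,"tz":-0.010,"wx":0,"wy":0,"wz":0},{"tx":0,"ty":0,"tz":-0.020,"wx":0,"wy":0,"wz":0},{"tx":0,"ty":0,"tz":-0.030,"wx":0,"wy":0,"wz":0},{"tx":0,"ty":0,"tz":-0.040,"wx":0,"wy":0,"wz":0},{"tx":-0.010,"ty":0.020,"tz":-0.010,"wx":0,"wy":0,"wz":0},{"tx":-0.010,"ty":0.020,"tz":0,"wx":0,"wy":0,"wz":0},{"tx":0,"ty":0,"tz":0,"wx":0,"wy":0,"wz":0}]' 
python3 q.py
python3 - <<'E'
from w import *
s,d=wrist("w17")
d=snapshot("side");cv2.imwrite("pics/side17.png",cv2.resize(d["color"][180:330,170:370,::-1],None,fx=4,fy=4))
E
```

```text
t 23.02 rest [-75.86  13.37  57.4 ] F [ 0.13 -0.29 -0.08] M [0.004 0.227 0.025]
clock: 23.9
eef_pos: [0.6257, 0.129, 0.193]
eef_rot: [-3.141, 0.524, -0.565]
wrist_force: [0.8, 0.2, 0.8]
opening: 0.0381
t 23.9 rest [-54.68  55.31 167.76] F [-0.11 -0.6   1.  ] M [-0.021  0.265  0.022]
```

View pics/w17.png

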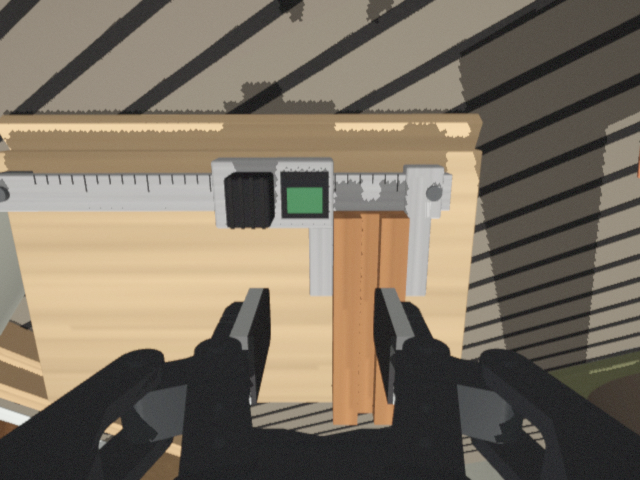

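View pics/side17.png

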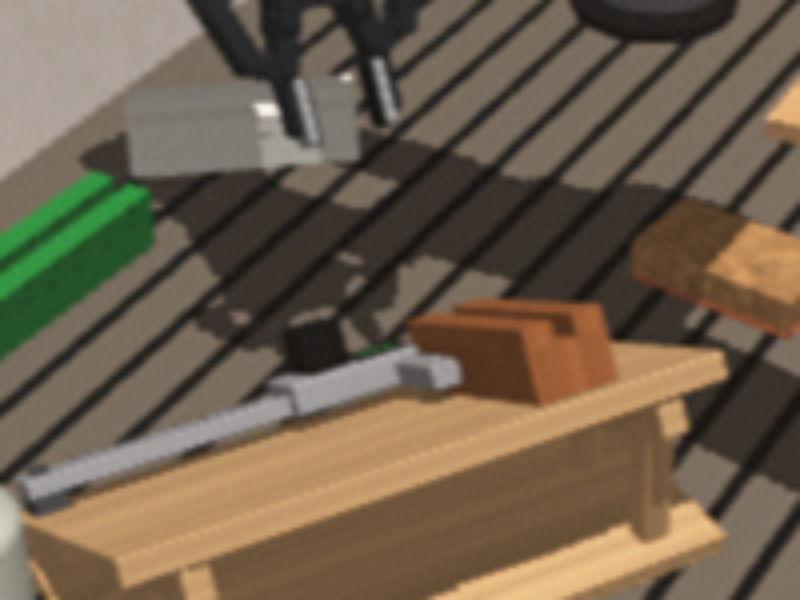

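```bash
python3 - <<'E'
from h import *
d=load("w17.npz");im=d["color"][...,::-1]
cv2.imwrite("pics/w17c.png",cv2.resize(im[150:310,290:460],None,fx=4.4,fy=3.7,interpolation=cv2.INTER_CUBIC))
E
```

```text
(no output)
```

View pics/w17c.png

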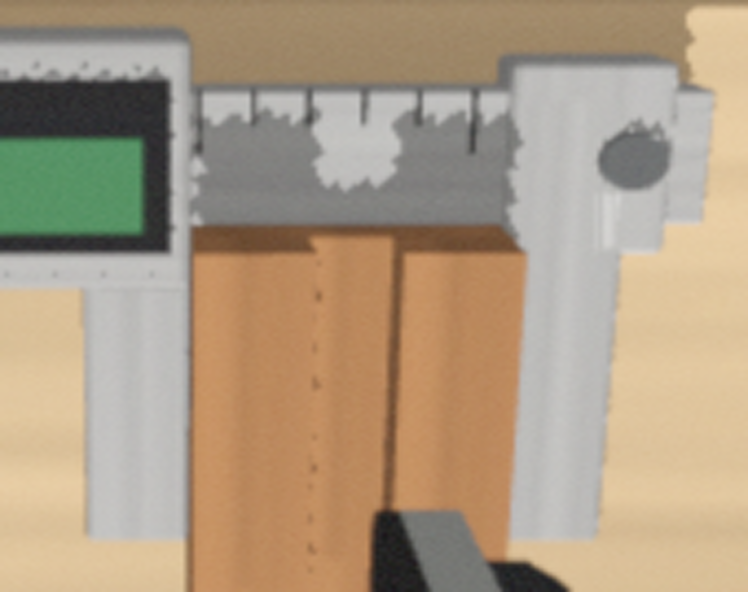

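```bash
python3 - <<'E'
from h import *
d=load("w17.npz");r=dict(np.load("rest3.npz"));O,x,y,n=r["O"],r["x"],r["y"],r["n"]
def f(U,h):
    U=np.array(U,float);W=onplane(d,U[:,0]/4.4+290,U[:,1]/3.7+150,n,n@(O+h*n))-O;return (W@np.c_[x,y,n]*1e3).round(1)
print("carriage end/jaw",f([[188,60],[187,280]],.027),f([[187,300],[188,530]],.022))
print("stile top",f([[192,255],[525,252],[190,560],[509,535]],.040))
from workcell import *
hand_in()
E
```

```text
carriage end/jaw [[-94.   61.   27. ]
 [-55.8  61.2  27. ]] [[-50.8  61.3  22. ]
 [ -6.4  61.8  22. ]]
stile top [[-63.6  61.5  40. ]
 [-64.1 107.6  40. ]
 [ -8.8  61.6  40. ]
 [-13.5 108.1  40. ]]
the job is handed in; nothing more can be done
```

I laid the oak stile groove up on the sloping board, closed the moving jaw on it, and handed the job in at about 24 s. `hand_in()` reports no verdict, so I can't say whether it passed.

- **Placing:** I held the stile until I felt it touch the board, then the beam, then the fixed jaw, and only then let go. It was never dropped.
- **Closing:** I pushed the thumb grip with one finger. The force rose from about 4 N of drag to about 5.9 N at the touch, so roughly 2 N on the stile. I then backed off and lifted clear, and nothing is being touched.
- **Last picture:** There is no visible gap at the beam or either jaw. The moving jaw's face measures at y 61 to 62 mm and the stile's sides at about 61.5 and 108 mm, which fits its 46 mm width. Jaw and stile are square within about 0.01 rad.
- **Disagreements:** The camera views differed by 2 to 3 mm in where the board lies, and once by 5 mm in the stile's position on the bench. I trusted the felt contacts instead.
- **Not checked directly:** I inferred the opening, because the stile hides the fixed jaw's face in the last view. I did not re-measure the other things on the bench; they looked undisturbed in the views that showed them.

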